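# Fetch the sample jar from behind the bottles and lock the row again

## Task

The low sample jar stands at the far end of the bottle rack, shut in behind two tall bottles: first stand both bottles in the empty side tray, then set the jar in the middle of the balance pan. Stand the two bottles back in the rack in the same order as before, moved up towards the far end so that the gap left by the jar comes at the near end, and lock the row by driving the wooden wedge into that gap until its foot is fully down on the rack floor. Keep everything upright.

Things in the scene. Friction and masses are not known exactly. Their poses are not given: they have to be found in the camera images.
- rack: Fixed aluminium channel (mm), 164 x 74; origin centre underside, x along it to the far end. Floor at z=6, inside x -76..76, y -33..33; side rails to z=14, far end wall to z=66, near end stop to z=61. Start: jar at x=49.5, a bottle at x=0, the other at x=-49.5 (which one varies). Back: bottles at about x=50 and 2, free gap 60 when pushed up tight. Bottles tower over the jar and block grippers.
- square_bottle: Loose square white plastic bottle, body 46 x 46 mm and 100 mm high, wide black cap of diameter 40, 130 mm high in all; about 0.25 kg. Origin: centre of its underside; z up, x and y square to its sides.
- round_bottle: Loose round amber bottle, straight body of diameter 46 mm and 95 high, sloping shoulder, narrow neck and black cap of diameter 28, 140 mm high in all; about 0.25 kg. Origin: centre of its underside; z up.
- jar: Loose low round white porcelain jar with lid, body of diameter 46 mm and 48 high, lid of diameter 42 with a small knob, 62 mm high in all; about 0.14 kg. Origin: centre of its underside; z up.
- wedge: Loose wood wedge (mm) on its foot, 44 wide (y), 95 high, 0.14 kg. Origin foot centre; foot x -16..16. Face x=16 upright; other face slopes out from x=-16 at z=0 to -42 at z=55, bulge ends by z=70; block 32 x 44 above, grip its y sides. In the rack: upright face to the bottle, slope to near stop. Home: rack x=-33, z=6, 2 play; going down it shoves the bottles up, a few N.
- tray: Fixed empty shallow steel side tray, (mm) outside 170 (its x) x 110 (its y), walls 4 thick and 16 high, floor 4 thick. Origin: centre of its underside; things in it stand at z = 4. It holds both bottles side by side along x.
- balance: Fixed low laboratory balance, (mm) grey housing 200 x 140, top at z = 46. Origin: on the bench below the centre of the round steel pan; the pan has diameter 100 and its top is at z = 55. The display lies on the housing in front of the pan, at -x.

How it is judged:
By the outcome, as a careful person would: the job done as asked, in the order asked, and still so for the second after the job is handed in, with the robot touching nothing.
It also fails if it takes over 144 s, if anything falls off the work surface, if the arm or the gripper's body presses on something with over 40 N, if the wrist force passes 120 N, or if a joint passes its speed limit or range.

## Robot

A 6-joint arm with a two-finger parallel gripper is mounted at the origin on the work surface. World frame = base frame: x ahead of the robot, y to its left, z up, the work surface at z = 0. Lengths are in m, angles in degrees, forces in N, time in s.
With the tool pointing down it reaches from about 0.25 to 0.725 m from the base axis. Payload 9.7 kg.
Tool frame: the origin (TCP) lies at the very end of the fingers, on their centre line; the grasp point (between the pads) lies 19 mm behind it; z points along the fingers, y is the direction in which the jaws open and shut (so a half turn about z gives the same grasp; the last joint's range is limited). The gripper opens to 85 mm and grips with 20 to 120 N. Pads are 22 mm wide; open, the fingers measure 114 mm over their backs; the gripper's body (76 mm by 85 mm) begins 54 mm behind the grasp point. The pads swing forward as they close: fully open they stand 13 mm farther back than shut.
Start: joints at [-75.115, 4.979, 10.078, 95.1, 0, 90], TCP at [0.141, -0.532, 0.231] pointing down, gripper open.
Joint ranges: [-179.16, 179.16], [-48.56, 103.87], [-65.8, 70.77], [-126.05, 130.52], [-82.76, 87.17], [-180, 180]. Speed limits (degrees/s): [127.2, 127.2, 147.25, 180, 180, 180].

## Interface

Orientations are given as [roll, pitch, yaw] about the fixed x, y, z axes, in that order (R = Rz(yaw) Ry(pitch) Rx(roll)).
In Python, from workcell import bot gives the robot as it stands. The module is installed in compiled form; this text tells all that it offers.
- The arm moves only by the tool step_arm, never from a script. Its arguments are lists of equal length, an entry for each row: "dr": the turn, a rotation vector about the tool's x, y, z in rad, a list of three; "xyz": the shift along the tool's x, y, z in units of 40 mm (1.0 is 40 mm), a list of three; "gripper": the opening, from 0 (shut) to 1 (fully open). In form: {"dr": [[wx, wy, wz], ...], "xyz": [[x, y, z], ...], "gripper": [gripper, ...]}. A call has exactly 8 rows; each row is the pose to reach, as a shift and turn from the pose commanded when the call began, along the tool's axes at that moment; what a row does not reach only later rows make up. A row lasts 1/10 s, in which the tool goes at most 50 mm and 8.59 degrees, less where a joint would pass 70% of its speed; a pose out of reach is approached as far as the arm can. A call with a gripper value outside its range is refused whole. The fingers move at their own pace and stop on an object; "squeeze" is the grip in N (left out, the last holds). Time passes only in rows, so rows that repeat a pose let the fingers close, or fill a call up. It gives the time, the measured TCP pose, the force and the opening at its end, in the units of the state.
- bot.get_obs(): the state, without advancing time (a new reading comes with each control period).
- bot.camera(name): name is "side" or "top"; returns a dict with "image" (480x640x3 uint8, red, green, blue), "camera_matrix" (3x3 intrinsics, pixels), "R" (3x3) and "t" (3): a world point X has camera coordinates R X + t. Camera axes: x right, y down, z forward; pixel columns grow to the right and rows downward; lengths in m; the calibration is good to about 2 mm. A picture is of the moment at which its call begins. There is no depth.
- bot.job_done(): hands the job in, once; it reports no verdict.
Trained networks look in a picture, given as the dict that the camera call returned (one of the last four; its "shot" number tells which), for a name from the list of things; names that differ only in an ending like _2 or _b are one class to them, and where a whole thing is asked for, a point or a joint stands for the part that bears it (a point fixed in the world has none). Each returns a list of dicts, best first, with "p" (0 to 1); they miss things now and then, are a little off and sometimes report something else, mostly with a low value. They report only what shows in the picture. A call takes as long as a camera call.
- bot.regions_of(picture, thing): "region" (480x640 bool, what is visible of it) and "box" ([centre column, centre row, width, height] in pixels, round what is visible of it).
The state is a dict: "time": time; "q": joint angles; "qd": joint speeds; "joint_efforts": joint torques, N m; "ee_pos": TCP position; "tcp_rot": TCP orientation; "wrist_force": force on the tool from outside, world axes, zero at the start; "torque": the same for the moment, N m; "opening": finger opening in m.
Only numpy, scipy, OpenCV 4.12 (cv2) and the standard library are available. Lean on these libraries where they do the work, as an engineer would, in place of code of your own. Each camera call takes 0.05 s, during which the arm holds its last target.

## Working session

There is one attempt and no reset: what is moved stays moved. The work goes in short steps, Python scripts to look and compute and a tool call to move; the robot and the scene stay as the last step left them, time stands still between calls to the robot, and variables do not carry over. Pictures are saved under pics/ and viewed, and the job is handed in when it is done.

Besides the shell and the picture viewer there is one more tool, called after "Emit:" by a JSON object that holds its "fn" and its "kwargs", one argument or row to a line. step_arm: Moves the arm, as the interface text tells. Its arguments: {"type":"object","properties":{"dr":{"type":"array"},"xyz":{"type":"array"},"gripper":{"type":"array"},"squeeze":{"type":"number"}},"required":["dr","xyz","gripper"]}

```bash
mkdir -p pics; ls; cat > h.py <<'E'
import numpy as np, cv2
from workcell import bot
from scipy.spatial.transform import Rotation as Ro
def save(c,n):
    cv2.imwrite(f'pics/{n}.png',c['image'][:,:,::-1])
def proj(c,X):
    X=np.atleast_2d(X); Y=X@np.array(c['R']).T+np.array(c['t']); p=Y@np.array(c['camera_matrix']).T
    return p[:,:2]/p[:,2:]
def ray(c,px,z):
    R=np.array(c['R']);t=np.array(c['t']);o=-R.T@t
    d=R.T@np.linalg.solve(np.array(c['camera_matrix']),np.array([px[0],px[1],1.]))
    return o+d*(z-o[2])/d[2]
E
python3 - <<'E'
from h import *
o=bot.get_obs(); print(o)
for n in ['top','side']:
    c=bot.camera(n); save(c,n+'0'); print(n,np.round(-np.array(c['R']).T@np.array(c['t']),3),c['R'],c['camera_matrix'])
    for th in ['rack','square_bottle','round_bottle','jar','wedge','tray','balance']:
        r=bot.regions_of(c,th)
        print(th,[(round(x['p'],2),np.round(x['box'],0).tolist()) for x in r[:3]])
E
```

```text
pics
{'time': 0.0, 'q': array([-7.51148609e+01,  5.01222648e+00,  1.00342659e+01,  9.51008237e+01,
        1.43867795e-03,  8.99991901e+01]), 'qd': array([ 0.00211123,  0.01851766,  0.03410958, -0.13893351,  0.09175741,
        0.03596801]), 'joint_efforts': array([-7.45528978e-04, -5.20382380e+01,  4.64808726e+01,  1.61943136e-02,
       -1.62482429e-04, -1.76068227e-05]), 'ee_pos': array([ 0.14123078, -0.53131102,  0.23057059]), 'tcp_rot': array([-1.79921216e+02, -1.43979025e-03,  1.48859470e+01]), 'wrist_force': array([-0.63396427,  0.5569363 ,  0.78832958]), 'torque': array([ 0.0492957 ,  0.01896939, -0.01794761]), 'opening': 0.08555433552452052}
top [0.341 0.    0.871] [[-0.04234407 -0.99909928  0.00275933]
 [-0.96986098  0.04044128 -0.2402794 ]
 [ 0.23995138 -0.01285058 -0.97069985]] [[520.61268404   0.         314.39747373]
 [  0.         520.61268404 234.49225689]
 [  0.           0.           1.        ]]
rack [(0.89, [336.0, 258.0, 59.0, 108.0])]
square_bottle [(0.92, [339.0, 281.0, 31.0, 37.0])]
round_bottle [(0.64, [336.0, 246.0, 33.0, 34.0])]
jar [(0.75, [334.0, 223.0, 27.0, 30.0]), (0.17, [336.0, 255.0, 55.0, 107.0])]
wedge [(0.76, [169.0, 199.0, 39.0, 50.0])]
tray [(0.62, [130.0, 290.0, 85.0, 109.0])]
balance [(0.75, [131.0, 290.0, 83.0, 105.0]), (0.67, [488.0, 314.0, 106.0, 130.0])]
side [ 0.202 -0.662  0.517] [[ 0.87555333 -0.48260139 -0.02241121]
 [-0.28072868 -0.47045917 -0.8365761 ]
 [ 0.39318923  0.73875846 -0.54739215]] [[550.85514982   0.         317.30575898]
 [  0.         550.85514982 239.90865081]
 [  0.           0.           1.        ]]
rack [(0.59, [305.0, 261.0, 121.0, 93.0])]
square_bottle [(0.75, [277.0, 247.0, 44.0, 92.0])]
round_bottle [(0.72, [301.0, 232.0, 30.0, 88.0])]
jar [(0.93, [330.0, 246.0, 27.0, 47.0]), (0.43, [276.0, 249.0, 40.0, 94.0])]
wedge [(0.55, [288.0, 166.0, 30.0, 54.0])]
tray [(0.55, [212.0, 190.0, 101.0, 45.0])]
balance [(0.7, [325.0, 399.0, 209.0, 160.0])]
```

View pics/top0.png

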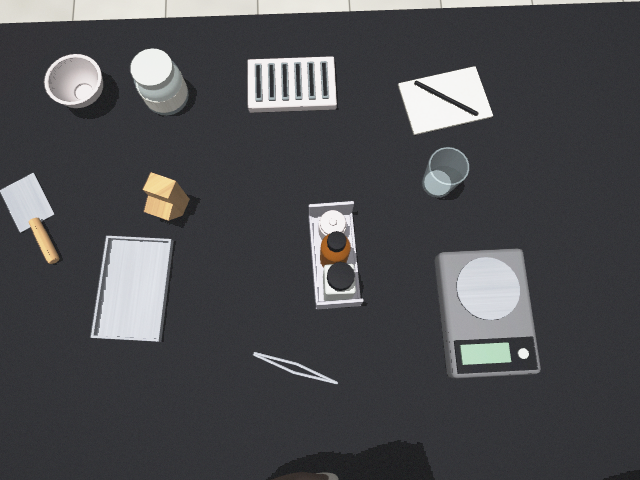

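View pics/side0.png

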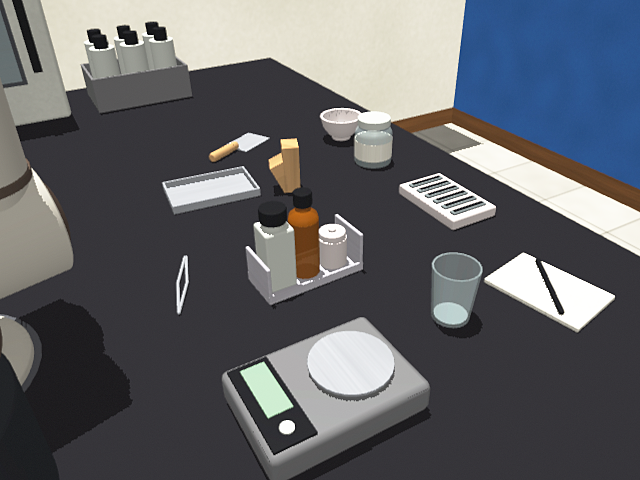

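```bash
python3 - <<'E'
import cv2,numpy as np
t=cv2.imread('pics/top0.png');s=cv2.imread('pics/side0.png')
def crop(i,x,y,w,h,k): return cv2.resize(i[y:y+h,x:x+w],None,fx=k,fy=k,interpolation=cv2.INTER_CUBIC)
cv2.imwrite('pics/c1.png',np.hstack([crop(t,295,190,80,130,4),crop(s,235,175,140,130,3.99)[:520,:480]]) if 0 else crop(t,295,190,80,125,4.8))
cv2.imwrite('pics/c2.png',crop(s,235,175,140,130,4.6))
cv2.imwrite('pics/c3.png',crop(t,80,160,120,190,3.1))
E
```

```text
(no output)
```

View pics/c1.png

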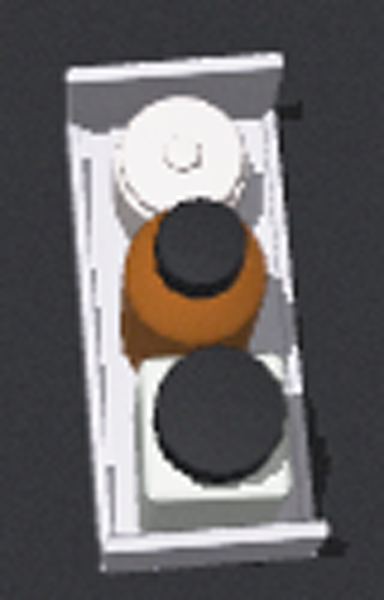

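View pics/c2.png

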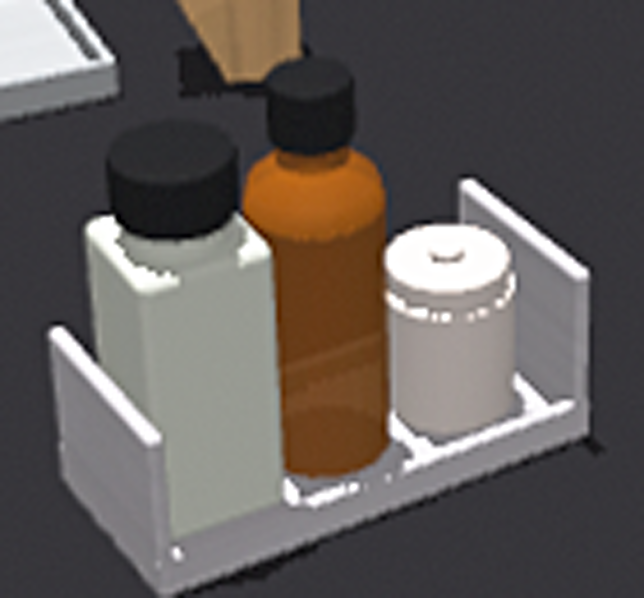

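View pics/c3.png

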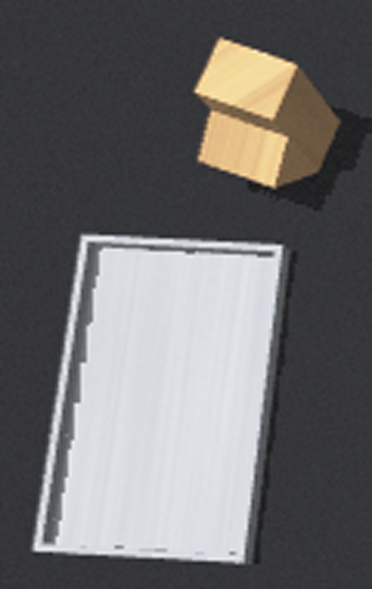

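```bash
cat >> h.py <<'E'
from scipy.optimize import least_squares, minimize
def cyl(r,z0,z1,n=40):
    a=np.linspace(0,2*np.pi,n,endpoint=False)
    return np.array([[r*np.cos(t),r*np.sin(t),z] for z in(z0,z1) for t in a])
def box(x0,x1,y0,y1,z0,z1): return np.array([[x,y,z] for x in(x0,x1) for y in(y0,y1) for z in(z0,z1)],float)
M={'jar':[cyl(23,0,48),cyl(21,48,54)],'round_bottle':[cyl(23,0,95),np.vstack([cyl(23,94,95),cyl(13,112,113)]),cyl(14,113,140)],
'square_bottle':[box(-23,23,-23,23,0,100),cyl(20,104,130),cyl(17,100,105)],
'wedge':[np.vstack([box(-16,16,-22,22,0,1),box(-42,16,-22,22,55,56)]),np.vstack([box(-42,16,-22,22,55,56),box(-16,16,-22,22,69,70)]),box(-16,16,-22,22,70,95)],
'tray':[box(-85,85,-55,55,0,16)],
'rack':[box(-82,82,-37,37,0,6),box(-82,82,-37,-33,0,14),box(-82,82,33,37,0,14),box(76,82,-37,37,0,66),box(-82,-76,-37,37,0,61)],
'balance':[box(-1,1,-1,1,0,1),cyl(50,50,55)]}
def place(P,x,y,z,yaw):
    c,s=np.cos(np.radians(yaw)),np.sin(np.radians(yaw))
    return (P/1000)@np.array([[c,s,0],[-s,c,0],[0,0,1]])+[x,y,z]
def sil(c,th,pose,K=4,parts=None):
    m=np.zeros((480*K,640*K),np.uint8)
    for P in (parts or M[th]):
        p=proj(c,place(P,*pose)); h=cv2.convexHull(((p+.5)*K).astype(np.float32)).astype(np.int32); cv2.fillConvexPoly(m,h,1)
    return m
def overlay(c,items,n,crop=None,k=4):
    im=cv2.resize(c['image'][:,:,::-1],None,fx=k,fy=k,interpolation=cv2.INTER_CUBIC)
    for th,pose,col in items:
        for P in M[th]:
            p=proj(c,place(P,*pose)); h=cv2.convexHull(((p+.5)*k).astype(np.float32)).astype(np.int32)
            cv2.polylines(im,[h],True,col,1)
    if crop: x,y,w,h=crop; im=im[y*k:(y+h)*k,x*k:(x+w)*k]
    cv2.imwrite(f'pics/{n}.png',im)
E
cat > fit0.py <<'E'
from h import *
cs={n:bot.camera(n) for n in('top','side')}
def C(u,v,ox,oy,k): return [ox+(u+.5)/k-.5, oy+(v+.5)/k-.5]
T=lambda u,v:C(u,v,295,190,4.8)
S=lambda u,v:C(u,v,235,175,4.6)
obs=[('top',(82,37,66),T(67,68)),('top',(82,-37,66),T(283,55)),('top',(76,37,66),T(68,80)),('top',(-82,37,0),T(105,571)),('top',(-82,37,61),T(104,553)),('top',(-76,-37,61),T(328,523)),
('side',(76,37,66),S(461,183)),('side',(76,-37,66),S(577,275)),('side',(82,-37,0),S(588,437)),('side',(-82,37,61),S(52,331)),('side',(-82,-37,61),S(156,441)),('side',(-82,-37,0),S(168,594)),('side',(-82,37,0),S(64,475))]
def f(q): return np.concatenate([proj(cs[n],place(np.array([P],float),q[0],q[1],0,q[2]))[0]-o for n,P,o in obs])
r=least_squares(f,[.3,0,0],loss='soft_l1'); print('rack',r.x); print(np.round(f(r.x).reshape(-1,2),1))
T=lambda u,v:C(u,v,80,160,3.1)
obs=[('top',(85,55,16),T(82,235)),('top',(85,-55,16),T(284,244)),('top',(-85,55,16),T(34,552)),('top',(-85,-55,16),T(247,563)),
('side',(-85,55,16),(163,184)),('side',(85,55,16),(249,168)),('side',(85,-55,16),(259,187)),('side',(-85,-55,16),(172,206))]
# yaw ambiguous orientation: long axis
r2=least_squares(f,[.3,.3,0],loss='soft_l1'); print('tray',r2.x); print(np.round(f(r2.x).reshape(-1,2),1))
obs=[('side',(-85,55,16),(163,184)),('side',(85,55,16),(249,168)),('side',(85,-55,16),(259,187)),('side',(-85,-55,16),(172,206))]
print('tray side only',least_squares(f,r2.x).x)
def fitobj(th,z,q0,useyaw,cams=('top','side'),K=4):
    regs={n:cv2.resize(bot.regions_of(cs[n],th)[0]['region'].astype(np.uint8),None,fx=K,fy=K,interpolation=cv2.INTER_LINEAR) for n in cams}
    def cost(q):
        s=0
        for n in cams:
            m=sil(cs[n],th,(q[0],q[1],z,q[2]*100 if useyaw else q0[2]),K); s+=(m!=regs[n]).sum()/regs[n].sum()
        return s
    best=None
    for yaw in ([q0[2]] if not useyaw else np.arange(0,360,30) if useyaw=='all' else [q0[2]]):
        x0=[q0[0],q0[1],yaw/100]
        r=minimize(cost,x0,method='Nelder-Mead',options=dict(initial_simplex=[x0,[x0[0]+.01,x0[1],x0[2]],[x0[0],x0[1]+.01,x0[2]],[x0[0],x0[1],x0[2]+.1]],xatol=1e-4,fatol=1e-4))
        if best is None or r.fun<best.fun: best=r
    print(th,best.x[:2],best.x[2]*100,best.fun); return best.x
w0=ray(cs['top'],(165,200),.05)
w=fitobj('wedge',0,[w0[0],w0[1],0],'all')
w2=fitobj('wedge',0,[w[0],w[1],w[2]*100],True,('top',))
w3=fitobj('wedge',0,[w[0],w[1],w[2]*100],True,('side',))
b=cs['top']; r=bot.regions_of(b,'balance')
# pan: ellipse corners
q=r  
hsv=b['image']
sub=cv2.resize(b['image'][240:340,440:540],None,fx=5,fy=5,interpolation=cv2.INTER_CUBIC); cv2.imwrite('pics/bal.png',sub[:,:,::-1])
G=(0,255,0)
it=[('rack',(*r_,0,y_),G) for r_,y_ in []]
it=[('rack',(r0[0],r0[1],0,r0[2]),G) for r0 in [least_squares(lambda q:q*0,[0,0,0]).x] if 0]
import pickle
rk=globals()['r'] if 0 else None
E
sed -i "s/^r=least_squares(f,\[.3,0,0\].*$/R0=least_squares(f,[.3,0,0],loss='soft_l1').x; print('rack',R0); print(np.round(f(R0).reshape(-1,2),1))/" fit0.py
sed -i '/^it=\|^import pickle\|^rk=/d' fit0.py
cat >> fit0.py <<'E'
Tr=r2.x
it=[('rack',(R0[0],R0[1],0,R0[2]),G),('tray',(Tr[0],Tr[1],0,Tr[2]),G),('wedge',(w[0],w[1],0,w[2]*100),G)]
for th,x in(('jar',49.5),('round_bottle',0),('square_bottle',-49.5)):
    p=place(np.array([[x,0,6.]]),R0[0],R0[1],0,R0[2])[0]; it.append((th,(*p,R0[2]),(0,0,255)))
overlay(cs['top'],it,'ov_top',(80,160,290,190),k=3); 
overlay(cs['side'],it,'ov_side',(160,130,210,175),k=3)
E
python3 fit0.py
```

```text
rack [ 0.51150214 -0.04204428  1.93904106]
[[-0.5 -0.6]
 [ 0.  -1.1]
 [-0.5  0.5]
 [-0.9  0.4]
 [-0.5  0.2]
 [-0.  -1. ]
 [ 0.   0. ]
 [ 1.1  1. ]
 [ 0.9 -0.2]
 [-0.6  0.1]
 [-1.   1.1]
 [-0.6  1.6]
 [ 0.5  1.4]]
tray [ 0.47544958  0.29346127 -5.48217826]
[[ 0.3 -0.2]
 [ 0.   0.3]
 [ 0.1 -0.1]
 [-0.7  0. ]
 [-0.7 -1.3]
 [-5.1 -1.6]
 [ 1.5  1.5]
 [ 1.   1.4]]
tray side only [ 0.47670548  0.29278552 -8.19023777]
wedge [0.62308302 0.23083868] -23.292291264322465 0.14409004063484168
wedge [0.62335181 0.23051594] -22.12735744351163 0.04184050064184852
wedge [0.62458989 0.23582949] -23.77715894701174 0.07332155477031801
```

View pics/ov_top.png

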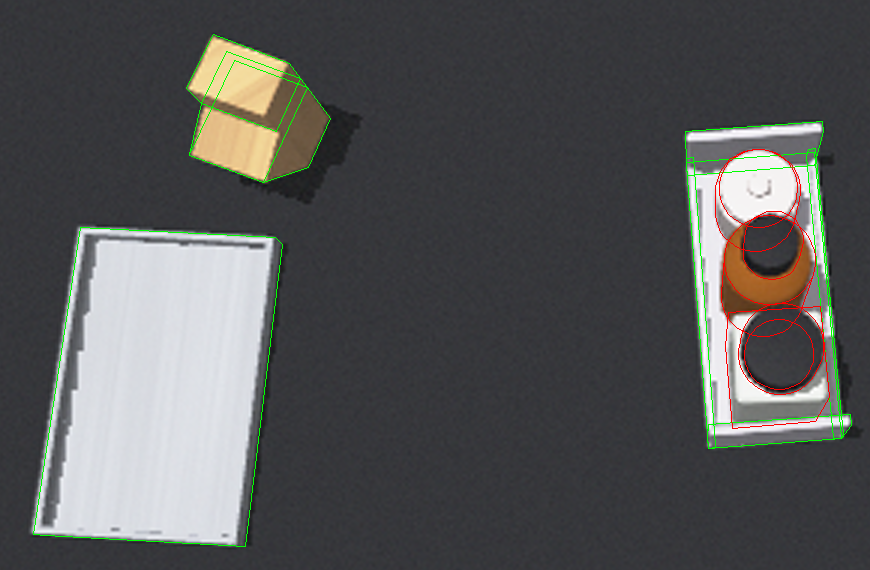

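View pics/ov_side.png

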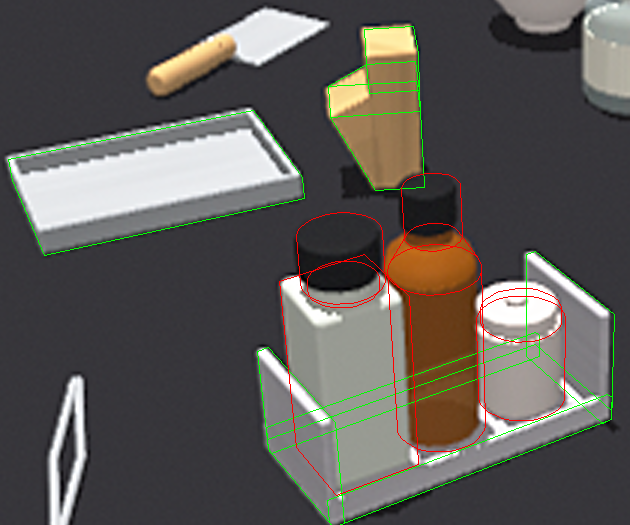

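View pics/bal.png

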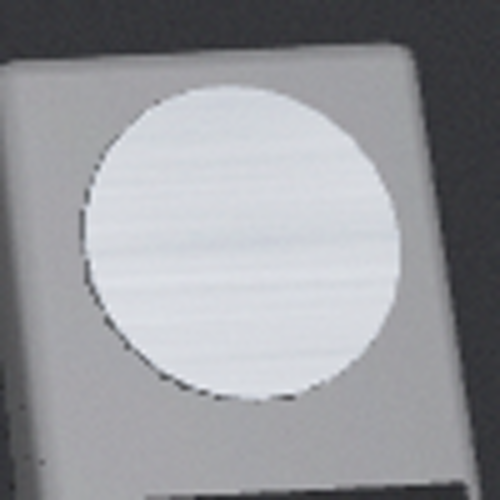

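```bash
cat > plan.py <<'E'
from h import *
RK=(0.5115,-0.0420,1.94); TR=(0.4754,0.2935,-5.48)
def rk(x,y=0): p=place(np.array([[x,y,0.]]),RK[0],RK[1],0,RK[2])[0]; return p[0],p[1]
def tr(x,y=0): p=place(np.array([[x,y,0.]]),TR[0],TR[1],0,TR[2])[0]; return p[0],p[1]
def go(x,y,z,yaw,frm=None):
    if frm is None:
        o=bot.get_obs(); print('t %.1f pos %s rot %s F %s op %.4f'%(o['time'],np.round(o['ee_pos'],4),np.round(o['tcp_rot'],2),np.round(o['wrist_force'],1),o['opening']))
        p=np.array(o['ee_pos']);R=Ro.from_euler('xyz',o['tcp_rot'],degrees=True)
    else: p=np.array(frm[:3]);R=Ro.from_euler('xyz',[180,0,frm[3]],degrees=True)
    T=Ro.from_euler('xyz',[180,0,yaw],degrees=True)
    print('xyz',np.round(R.inv().apply(np.array([x,y,z])-p)/.04,3),'dr',np.round((R.inv()*T).as_rotvec(),4))
E
python3 - <<'E'
from plan import *
print(rk(-49.5),rk(0),rk(49.5),tr(-40),tr(40))
c=bot.camera('top'); print('pan',ray(c,(440+242/5-.1*4,240+242/5-.4),.055))
s=bot.camera('side'); 
p=ray(c,(440+242/5-.4,240+242/5-.4),.055)
overlay(s,[('balance',(p[0],p[1],0,0),(0,255,0))],'balS',(210,310,230,160),k=3)
overlay(c,[('balance',(p[0],p[1],0,0),(0,255,0))],'balT',(430,240,120,150),k=4)
go(*rk(-49.5),.23,1.94)
E
```

```text
(np.float64(0.4620283721277207), np.float64(-0.04367571944749687)) (np.float64(0.5115), np.float64(-0.042)) (np.float64(0.5609716278722793), np.float64(-0.04032428055250314)) (np.float64(0.43558281623189576), np.float64(0.2973199315147022)) (np.float64(0.5152171837681042), np.float64(0.28968006848529776))
pan [ 0.44420446 -0.28026254  0.055     ]
t 1.2 pos [ 0.1413 -0.5315  0.2313] rot [180.     0.    14.89] F [-0.  -0.2 -0.1] op 0.0855
xyz [10.883 -9.727  0.032] dr [0.    0.    0.226]
```

View pics/balS.png

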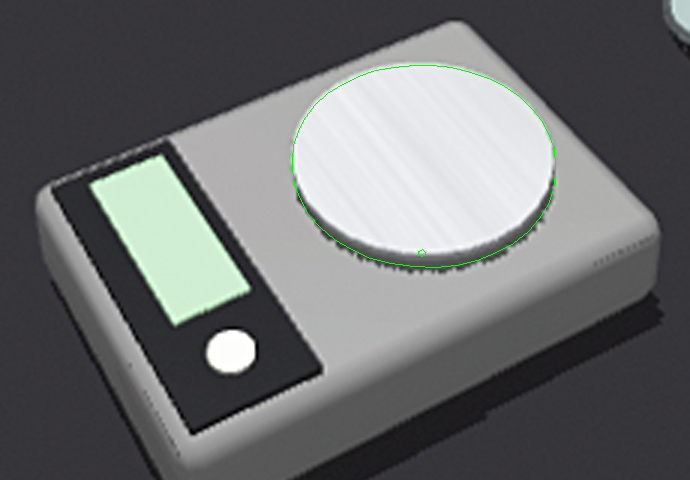

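View pics/balT.png

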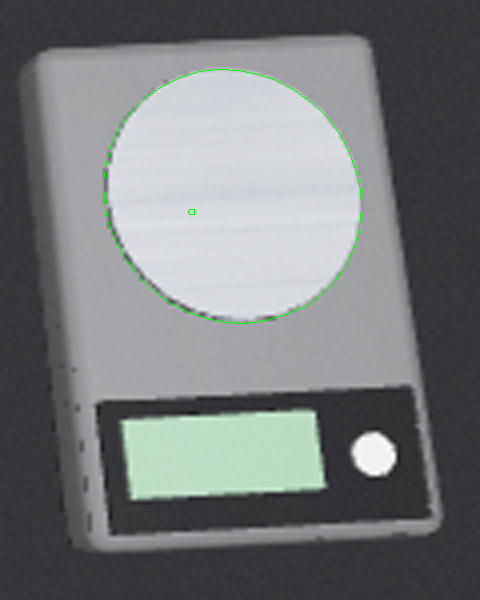

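Emit:
{"fn": "step_arm", "kwargs": {
  "dr": [
    [0, 0, 0.113],
    [0, 0, 0.226],
    [0, 0, 0.226],
    [0, 0, 0.226],
    [0, 0, 0.226],
    [0, 0, 0.226],
    [0, 0, 0.226],
    [0, 0, 0.226]
  ],
  "xyz": [
    [10.883, -9.727, 0.03],
    [10.883, -9.727, 0.03],
    [10.883, -9.727, 0.03],
    [10.883, -9.727, 0.03],
    [10.883, -9.727, 0.03],
    [10.883, -9.727, 0.03],
    [10.883, -9.727, 0.03],
    [10.883, -9.727, 0.03]
  ],
  "gripper": [1, 1, 1, 1, 1, 1, 1, 1]
}}

```text
time: 2.05
ee_pos: [0.3617, -0.1955, 0.2308]
tcp_rot: [180.0, -0.1, 1.9]
wrist_force: [0.9, -1.2, -0.6]
opening: 0.0853
```

```bash
python3 - <<'E'
from plan import *
go(*rk(-49.5),.23,1.94)
go(*rk(-49.5),.100,1.94)
E
```

```text
t 2.0 pos [ 0.3617 -0.1955  0.2308] rot [ 1.7997e+02 -5.0000e-02  1.9200e+00] F [ 0.9 -1.2 -0.6] op 0.0853
xyz [ 2.634 -3.709  0.02 ] dr [ 0.0006 -0.001  -0.0004]
t 2.0 pos [ 0.3617 -0.1955  0.2308] rot [ 1.7997e+02 -5.0000e-02  1.9200e+00] F [ 0.9 -1.2 -0.6] op 0.0853
xyz [ 2.631 -3.711  3.27 ] dr [ 0.0006 -0.001  -0.0004]
```

Emit:
{"fn": "step_arm", "kwargs": {
  "dr": [
    [0, 0, 0],
    [0, 0, 0],
    [0, 0, 0],
    [0, 0, 0],
    [0, 0, 0],
    [0, 0, 0],
    [0, 0, 0],
    [0, 0, 0]
  ],
  "xyz": [
    [2.6, -3.7, 0],
    [2.6, -3.7, 0],
    [2.6, -3.7, 0],
    [2.6, -3.7, 0],
    [2.6, -3.7, 0],
    [2.6, -3.7, 0],
    [2.6, -3.7, 0],
    [2.6, -3.7, 0]
  ],
  "gripper": [1, 1, 1, 1, 1, 1, 1, 1]
}}

```text
time: 2.85
ee_pos: [0.4596, -0.0468, 0.2307]
tcp_rot: [180.0, -0.0, 1.8]
wrist_force: [0.3, 0.1, 0.9]
opening: 0.0854
```

```bash
python3 - <<'E'
from plan import *
c=bot.camera('side'); overlay(c,[],'a1',(200,80,200,230),k=3)
go(*rk(-49.5),.098,1.94)
E
```

```text
t 2.9 pos [ 0.4596 -0.0468  0.2307] rot [ 1.7999e+02 -2.0000e-02  1.8400e+00] F [-0.1  0.4  1.2] op 0.0850
xyz [ 0.062 -0.077  3.317] dr [ 0.0001 -0.0004 -0.0018]
```

View pics/a1.png

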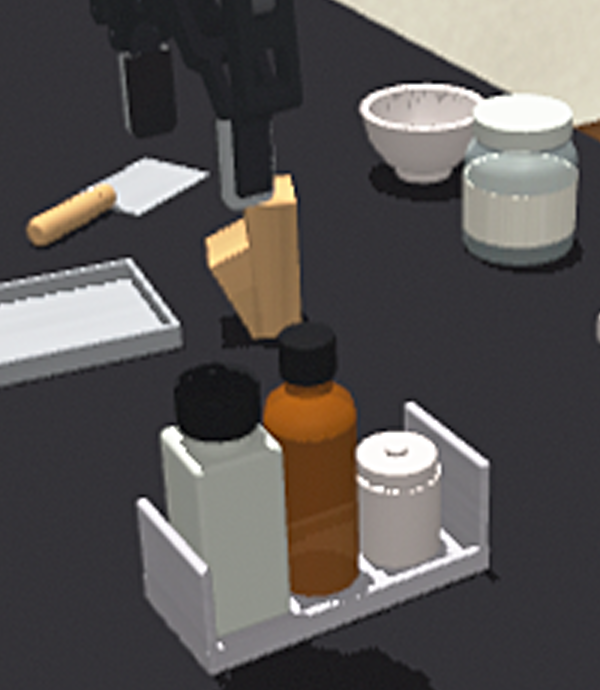

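Emit:
{"fn": "step_arm", "kwargs": {
  "dr": [
    [0, 0, 0],
    [0, 0, 0],
    [0, 0, 0],
    [0, 0, 0],
    [0, 0, 0],
    [0, 0, 0],
    [0, 0, 0],
    [0, 0, 0]
  ],
  "xyz": [
    [0.06, -0.07, 0.8],
    [0.06, -0.07, 1.6],
    [0.06, -0.07, 2.4],
    [0.06, -0.07, 3.06],
    [0.06, -0.07, 3.06],
    [0.06, -0.07, 3.06],
    [0.06, -0.07, 3.06],
    [0.06, -0.07, 3.06]
  ],
  "gripper": [1, 1, 1, 1, 1, 0, 0, 0],
  "squeeze": 40
}}

```text
time: 3.7
ee_pos: [0.4631, -0.0432, 0.1097]
tcp_rot: [180.0, -0.1, 1.9]
wrist_force: [1.0, 0.4, 0.4]
opening: 0.044
```

Emit:
{"fn": "step_arm", "kwargs": {
  "dr": [
    [0, 0, 0],
    [0, 0, 0],
    [0, 0, 0],
    [0, 0, 0],
    [0, 0, 0],
    [0, 0, 0],
    [0, 0, 0],
    [0, 0, 0]
  ],
  "xyz": [
    [0, 0, 0],
    [0, 0, 0],
    [0, 0, 0],
    [0, 0, 0],
    [0, 0, 0],
    [0, 0, 0],
    [0, 0, 0],
    [0, 0, 0]
  ],
  "gripper": [0, 0, 0, 0, 0, 0, 0, 0]
}}

```text
time: 4.5
ee_pos: [0.4631, -0.0432, 0.1098]
tcp_rot: [180.0, -0.2, 1.9]
wrist_force: [-0.5, -0.8, 5.2]
opening: 0.0386
```

```bash
python3 - <<'E'
from plan import *
c=bot.camera('side'); overlay(c,[],'a2',(200,80,200,230),k=3)
go(*rk(-49.5),.098,1.94)
E
```

```text
t 4.5 pos [ 0.4631 -0.0432  0.1098] rot [ 1.7996e+02 -1.6000e-01  1.9300e+00] F [-0.3 -0.   5.4] op 0.0389
xyz [-0.029  0.011  0.295] dr [ 0.0006 -0.0027 -0.0001]
```

View pics/a2.png

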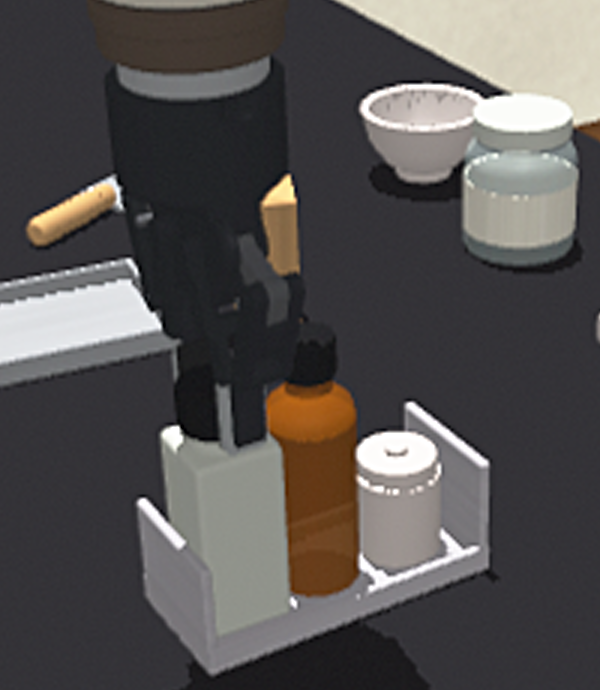

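Emit:
{"fn": "step_arm", "kwargs": {
  "dr": [
    [0, 0, 0],
    [0, 0, 0],
    [0, 0, 0],
    [0, 0, 0],
    [0, 0, 0],
    [0, 0, 0],
    [0, 0, 0],
    [0, 0, 0]
  ],
  "xyz": [
    [0, 0, -0.2],
    [0, 0, -0.6],
    [0, 0, -1.0],
    [0, 0, -1.4],
    [0, 0, -1.8],
    [0, 0, -2.1],
    [0, 0, -2.2],
    [0, 0, -2.2]
  ],
  "gripper": [0, 0, 0, 0, 0, 0, 0, 0]
}}

```text
time: 5.35
ee_pos: [0.4625, -0.043, 0.1965]
tcp_rot: [180.0, -0.0, 1.9]
wrist_force: [0.2, 0.1, -2.2]
opening: 0.0386
```

```bash
python3 - <<'E'
from plan import *
c=bot.camera('side'); overlay(c,[],'a3',(200,40,200,250),k=2)
go(*tr(-40),.195,-5.5)
E
```

```text
t 5.4 pos [ 0.4623 -0.043   0.1958] rot [-1.80e+02  2.00e-02  1.94e+00] F [ 0.1 -1.  -2. ] op 0.0389
xyz [-0.379 -8.525  0.021] dr [-0.      0.0003  0.1298]
```

View pics/a3.png

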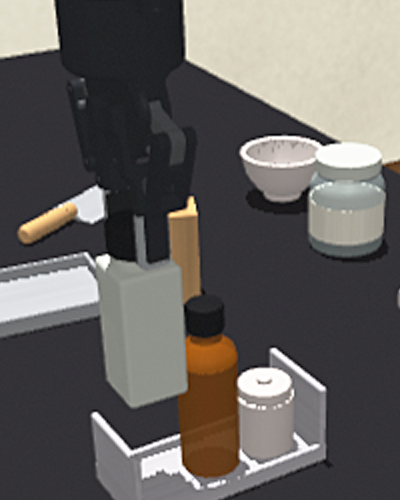

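Held upright. Carry to the tray in two calls.

Emit:
{"fn": "step_arm", "kwargs": {
  "dr": [
    [0, 0, 0],
    [0, 0, 0],
    [0, 0, 0.03],
    [0, 0, 0.05],
    [0, 0, 0.08],
    [0, 0, 0.1],
    [0, 0, 0.12],
    [0, 0, 0.13]
  ],
  "xyz": [
    [-0.02, -0.3, 0],
    [-0.04, -0.9, 0],
    [-0.08, -1.7, 0],
    [-0.12, -2.6, 0],
    [-0.15, -3.5, 0],
    [-0.19, -4.4, 0],
    [-0.23, -5.3, 0],
    [-0.26, -6.1, 0]
  ],
  "gripper": [0, 0, 0, 0, 0, 0, 0, 0]
}}

```text
time: 6.2
ee_pos: [0.4458, -0.0013, 0.196]
tcp_rot: [-177.6, 0.1, -1.7]
wrist_force: [-0.4, -0.3, -2.7]
opening: 0.0385
```

```bash
python3 - <<'E'
from plan import *
go(*tr(-40),.195,-5.5)
E
```

```text
t 6.2 pos [ 0.4458 -0.0013  0.196 ] rot [-1.7761e+02  9.0000e-02 -1.6600e+00] F [-0.4 -0.3 -2.7] op 0.0385
xyz [-0.473 -7.448  0.337] dr [-0.0416  0.003   0.067 ]
```

```bash
python3 - <<'E'
from plan import *
o=bot.get_obs();print(np.round(o['q'],2),np.round(o['qd'],1))
E
```

```text
[ -1.7   -9.75  -8.1   91.75   2.39 179.96] [-7.2 -4.1 -3.6  0.4 -0.8 -0. ]
```

Emit:
{"fn": "step_arm", "kwargs": {
  "dr": [
    [0, 0, 0],
    [0, 0, 0],
    [0, 0, 0],
    [0, 0, 0],
    [0, 0, 0],
    [0, 0, 0],
    [0, 0, 0],
    [0, 0, 0]
  ],
  "xyz": [
    [0, 0, 0],
    [0, 0, 0],
    [0, 0, 0],
    [0, 0, 0],
    [0, 0, 0],
    [0, 0, 0],
    [0, 0, 0],
    [0, 0, 0]
  ],
  "gripper": [0, 0, 0, 0, 0, 0, 0, 0]
}}

```text
time: 7.0
ee_pos: [0.4461, 0.0001, 0.1961]
tcp_rot: [-177.6, 0.1, -1.5]
wrist_force: [0.2, 0.5, -1.5]
opening: 0.0387
```

```bash
python3 - <<'E'
from plan import *
o=bot.get_obs();print(np.round(o['q'],2),np.round(o['qd'],1))
go(*tr(-40),.195,-5.5)
c=bot.camera('side'); save(c,'a4')
E
```

```text
[ -1.52  -9.72  -8.06  91.74   2.41 179.94] [-0.  -0.   0.  -0.   0.1  0. ]
t 7.0 pos [4.461e-01 1.000e-04 1.961e-01] rot [-1.7759e+02  8.0000e-02 -1.4700e+00] F [ 0.2  0.5 -1.5] op 0.0387
xyz [-0.454 -7.413  0.34 ] dr [-0.042   0.0029  0.0704]
```

View pics/a4.png

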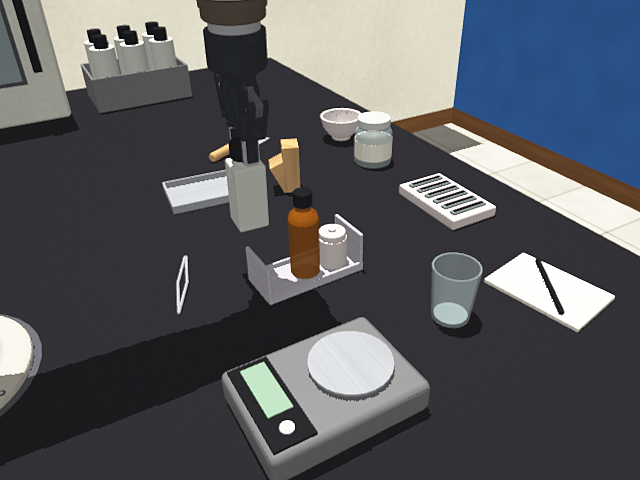

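```bash
python3 - <<'E'
from plan import *
go(.446,.10,.196,64)
E
```

```text
t 7.0 pos [4.461e-01 1.000e-04 1.961e-01] rot [-1.7759e+02  8.0000e-02 -1.4700e+00] F [-0.4 -0.4 -3.1] op 0.0385
xyz [-0.067 -2.494  0.108] dr [-0.0382 -0.0227 -1.1425]
```

Emit:
{"fn": "step_arm", "kwargs": {
  "dr": [
    [-0.01, -0.003, -0.14],
    [-0.02, -0.006, -0.28],
    [-0.03, -0.01, -0.43],
    [-0.035, -0.013, -0.57],
    [-0.038, -0.016, -0.71],
    [-0.038, -0.02, -0.86],
    [-0.038, -0.022, -1.0],
    [-0.038, -0.023, -1.14]
  ],
  "xyz": [
    [-0.01, -0.3, 0.01],
    [-0.02, -0.6, 0.03],
    [-0.03, -0.9, 0.05],
    [-0.04, -1.2, 0.07],
    [-0.05, -1.6, 0.08],
    [-0.06, -2.0, 0.09],
    [-0.07, -2.3, 0.1],
    [-0.07, -2.5, 0.1]
  ],
  "gripper": [0, 0, 0, 0, 0, 0, 0, 0]
}}

```text
time: 7.85
ee_pos: [0.4458, 0.101, 0.1963]
tcp_rot: [-180.0, 0.0, 64.2]
wrist_force: [0.3, -0.5, -2.3]
opening: 0.0385
```

```bash
python3 - <<'E'
from plan import *
go(.44,.22,.196,130)
o=bot.get_obs();print(np.round(o['q'],2),np.round(o['qd'],1))
E
```

```text
t 7.8 pos [0.4458 0.101  0.1963] rot [-179.98    0.     64.22] F [ 0.3 -0.5 -2.3] op 0.0385
xyz [ 2.615 -1.425  0.008] dr [-4.0000e-04 -2.0000e-04 -1.1481e+00]
[ 1.2760e+01 -8.2600e+00 -6.7400e+00  9.1540e+01  1.0000e-02  1.2854e+02] [  9.4   1.3   1.5  -1.1  -0.3 -70.2]
```

Emit:
{"fn": "step_arm", "kwargs": {
  "dr": [
    [0, 0, -0.14],
    [0, 0, -0.28],
    [0, 0, -0.43],
    [0, 0, -0.57],
    [0, 0, -0.71],
    [0, 0, -0.86],
    [0, 0, -1.0],
    [0, 0, -1.15]
  ],
  "xyz": [
    [0.3, -0.17, 0],
    [0.65, -0.36, 0],
    [1.0, -0.54, 0],
    [1.35, -0.73, 0],
    [1.7, -0.92, 0],
    [2.05, -1.1, 0],
    [2.4, -1.3, 0],
    [2.6, -1.42, 0]
  ],
  "gripper": [0, 0, 0, 0, 0, 0, 0, 0]
}}

```text
time: 8.65
ee_pos: [0.4406, 0.2196, 0.1962]
tcp_rot: [-180.0, -0.0, 130.1]
wrist_force: [0.4, -0.7, -2.1]
opening: 0.0388
```

```bash
python3 - <<'E'
from plan import *
go(*tr(-40),.196,174.5)
o=bot.get_obs();print(np.round(o['q'],2),np.round(o['qd'],1))
E
```

```text
t 8.7 pos [0.4406 0.2196 0.1962] rot [-1.7999e+02 -3.0000e-02  1.3011e+02] F [ 0.4 -0.7 -2.1] op 0.0388
xyz [1.568 1.156 0.006] dr [-0.000e+00 -5.000e-04 -7.747e-01]
[ 2.647e+01 -3.480e+00 -2.370e+00  9.114e+01  2.000e-02  7.636e+01] [  9.5   4.3   4.   -0.1  -0.2 -76.3]
```

Emit:
{"fn": "step_arm", "kwargs": {
  "dr": [
    [0, 0, -0.14],
    [0, 0, -0.28],
    [0, 0, -0.43],
    [0, 0, -0.57],
    [0, 0, -0.71],
    [0, 0, -0.775],
    [0, 0, -0.775],
    [0, 0, -0.775]
  ],
  "xyz": [
    [0.3, 0.22, 0],
    [0.6, 0.44, 0],
    [0.9, 0.67, 0],
    [1.2, 0.9, 0],
    [1.45, 1.07, 0],
    [1.57, 1.15, 0],
    [1.57, 1.15, 0],
    [1.57, 1.15, 0]
  ],
  "gripper": [0, 0, 0, 0, 0, 0, 0, 0]
}}

```text
time: 9.45
ee_pos: [0.4359, 0.2961, 0.1962]
tcp_rot: [-180.0, -0.0, 174.0]
wrist_force: [-0.2, -0.5, -2.5]
opening: 0.0386
```

```bash
python3 - <<'E'
from plan import *
go(*tr(-40),.108,174.5)
c=bot.camera('side'); save(c,'a5')
E
```

```text
t 9.4 pos [0.4359 0.2961 0.1962] rot [-1.7999e+02 -3.0000e-02  1.7403e+02] F [-0.2 -0.5 -2.5] op 0.0386
xyz [0.011 0.029 2.206] dr [-0.0003 -0.0005 -0.0082]
```

View pics/a5.png

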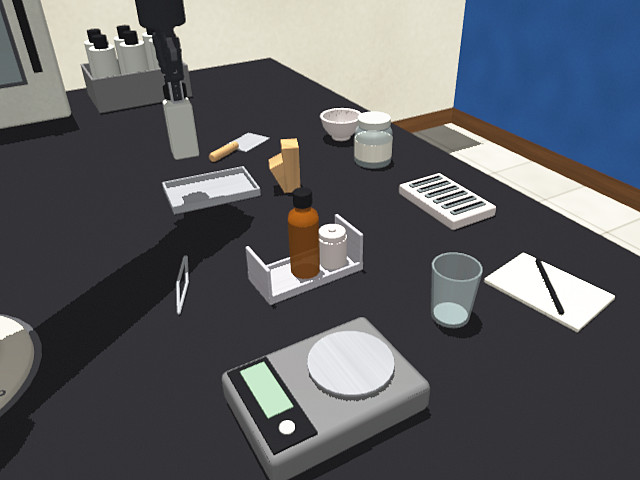

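Emit:
{"fn": "step_arm", "kwargs": {
  "dr": [
    [0, 0, 0],
    [0, 0, 0],
    [0, 0, 0],
    [0, 0, 0],
    [0, 0, 0],
    [0, 0, 0],
    [0, 0, 0],
    [0, 0, 0]
  ],
  "xyz": [
    [0, 0.02, 0.4],
    [0, 0.03, 0.9],
    [0, 0.03, 1.4],
    [0, 0.03, 1.8],
    [0, 0.03, 2.0],
    [0, 0.03, 2.1],
    [0, 0.03, 2.16],
    [0, 0.03, 2.18]
  ],
  "gripper": [0, 0, 0, 0, 0, 0, 0, 0]
}}

```text
time: 10.3
ee_pos: [0.4363, 0.2975, 0.1097]
tcp_rot: [180.0, 0.0, 174.1]
wrist_force: [-0.1, 0.2, -1.7]
opening: 0.039
```

```bash
python3 - <<'E'
from plan import *
go(*tr(-40),.108,174.5)
c=bot.camera('side'); overlay(c,[],'a6',(130,80,150,150),k=4)
E
```

```text
t 10.3 pos [0.4363 0.2975 0.1097] rot [1.7997e+02 2.0000e-02 1.7412e+02] F [-0.1  0.2 -1.7] op 0.0390
xyz [ 0.018 -0.007  0.042] dr [ 0.0006  0.0003 -0.0067]
```

View pics/a6.png

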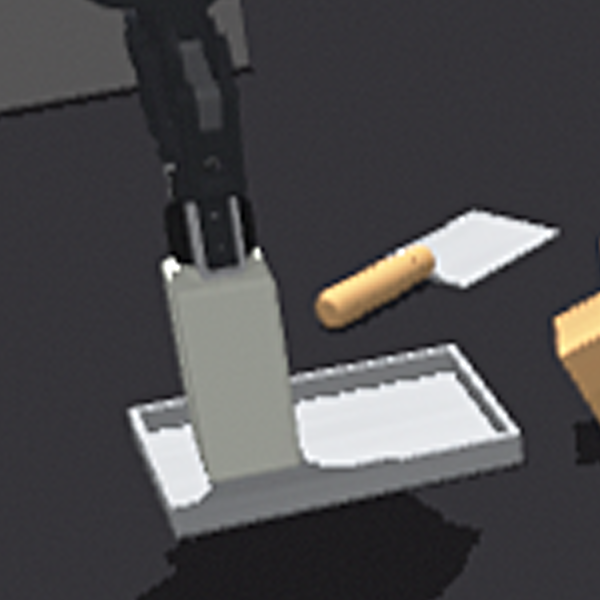

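Emit:
{"fn": "step_arm", "kwargs": {
  "dr": [
    [0, 0, 0],
    [0, 0, 0],
    [0, 0, 0],
    [0, 0, 0],
    [0, 0, 0],
    [0, 0, 0],
    [0, 0, 0],
    [0, 0, 0]
  ],
  "xyz": [
    [0, 0, 0.02],
    [0, 0, 0.04],
    [0, 0, 0.05],
    [0, 0, 0.06],
    [0, 0, 0.06],
    [0, 0, 0.06],
    [0, 0, 0.06],
    [0, 0, 0.06]
  ],
  "gripper": [0, 0, 0, 0, 0, 0, 0, 0]
}}

```text
time: 11.15
ee_pos: [0.4365, 0.2977, 0.1078]
tcp_rot: [179.9, 0.1, 174.1]
wrist_force: [-0.8, 0.0, 5.9]
opening: 0.0386
```

Contact (5.9 N up). Release and rise.

Emit:
{"fn": "step_arm", "kwargs": {
  "dr": [
    [0, 0, 0],
    [0, 0, 0],
    [0, 0, 0],
    [0, 0, 0],
    [0, 0, 0],
    [0, 0, 0],
    [0, 0, 0],
    [0, 0, 0]
  ],
  "xyz": [
    [0, 0, -0.03],
    [0, 0, -0.03],
    [0, 0, -0.03],
    [0, 0, -0.03],
    [0, 0, -0.5],
    [0, 0, -1.4],
    [0, 0, -2.3],
    [0, 0, -2.7]
  ],
  "gripper": [0.8, 1, 1, 1, 1, 1, 1, 1]
}}

```text
time: 11.95
ee_pos: [0.4366, 0.2978, 0.218]
tcp_rot: [179.9, 0.1, 174.1]
wrist_force: [-0.2, 0.3, 0.9]
opening: 0.0852
```

```bash
python3 - <<'E'
from plan import *
c=bot.camera('side'); overlay(c,[],'a7',(130,40,240,250),k=3)
t=bot.camera('top'); overlay(t,[('square_bottle',(*tr(-40),.004,-5.5),(0,255,0)),('round_bottle',(*rk(0),.006,0),(0,0,255)),('jar',(*rk(49.5),.006,0),(0,0,255))],'a7t',(80,150,290,200),k=3)
go(*rk(0),.215,181.94)
E
```

```text
t 12.1 pos [0.4369 0.298  0.2173] rot [1.7985e+02 1.6000e-01 1.7414e+02] F [-0.6  0.3 -0.9] op 0.0853
xyz [-2.723 -8.265  0.042] dr [ 0.0025  0.0029 -0.1361]
```

View pics/a7.png

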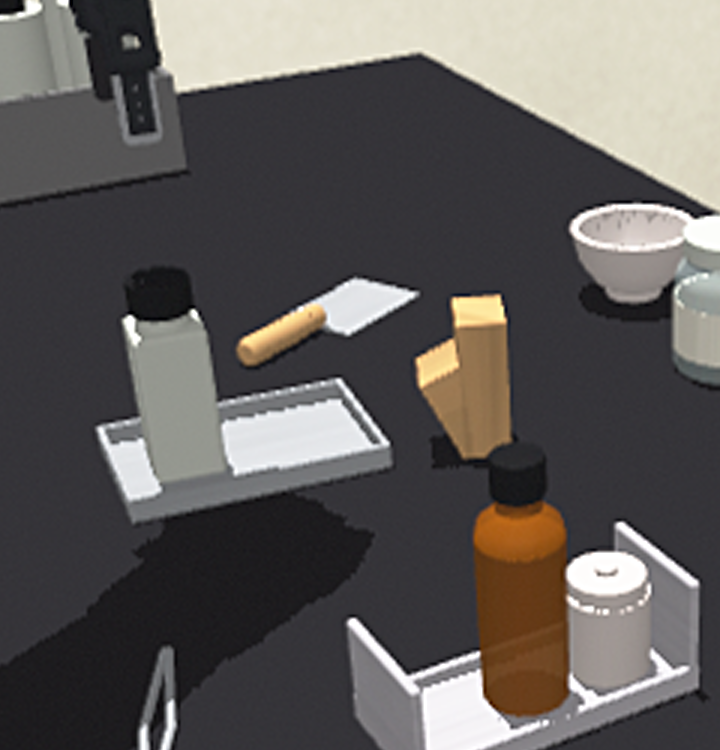

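View pics/a7t.png

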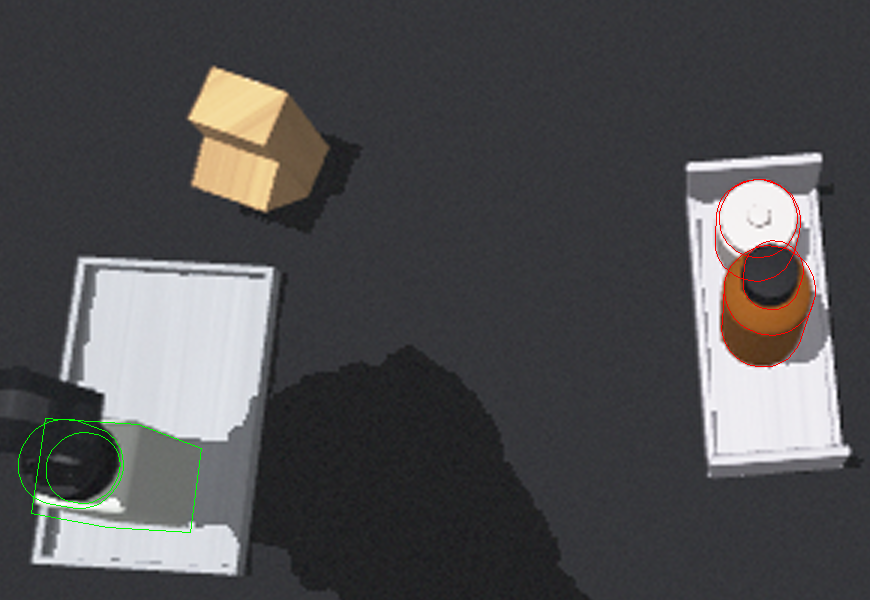

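Emit:
{"fn": "step_arm", "kwargs": {
  "dr": [
    [0, 0, -0.136],
    [0, 0, -0.136],
    [0, 0, -0.136],
    [0, 0, -0.136],
    [0, 0, -0.136],
    [0, 0, -0.136],
    [0, 0, -0.136],
    [0, 0, -0.136]
  ],
  "xyz": [
    [-0.38, -1.15, 0],
    [-0.75, -2.3, 0],
    [-1.13, -3.45, 0],
    [-1.5, -4.6, 0],
    [-1.9, -5.75, 0],
    [-2.27, -6.9, 0],
    [-2.65, -8.05, 0],
    [-2.72, -8.265, 0]
  ],
  "gripper": [1, 1, 1, 1, 1, 1, 1, 1]
}}

```text
time: 12.85
ee_pos: [0.5106, -0.0466, 0.2128]
tcp_rot: [-180.0, -0.1, -178.3]
wrist_force: [-0.1, 0.1, -0.8]
opening: 0.0854
```

```bash
python3 - <<'E'
from plan import *
go(*rk(0),.115,181.94)
E
```

```text
t 12.8 pos [ 0.5106 -0.0466  0.2128] rot [-1.7997e+02 -1.4000e-01 -1.7830e+02] F [-0.1  0.1 -0.8] op 0.0854
xyz [-0.032  0.115  2.445] dr [-0.0006 -0.0024 -0.0042]
```

Emit:
{"fn": "step_arm", "kwargs": {
  "dr": [
    [0, 0, 0],
    [0, 0, 0],
    [0, 0, 0],
    [0, 0, 0],
    [0, 0, 0],
    [0, 0, 0],
    [0, 0, 0],
    [0, 0, 0]
  ],
  "xyz": [
    [-0.03, 0.11, 0.4],
    [-0.03, 0.11, 0.8],
    [-0.03, 0.11, 1.1],
    [-0.03, 0.11, 1.1],
    [-0.03, 0.11, 1.1],
    [-0.03, 0.11, 1.1],
    [-0.03, 0.11, 1.1],
    [-0.03, 0.11, 1.1]
  ],
  "gripper": [1, 1, 1, 1, 1, 1, 1, 1]
}}

```text
time: 13.65
ee_pos: [0.5119, -0.038, 0.1712]
tcp_rot: [-180.0, 0.0, -178.1]
wrist_force: [-0.8, -0.3, -0.0]
opening: 0.0856
```

```bash
python3 - <<'E'
from plan import *
go(*rk(0),.113,181.94)
E
```

```text
t 13.7 pos [ 0.5119 -0.038   0.1712] rot [-1.8000e+02  3.0000e-02 -1.7806e+02] F [-0.8 -0.3 -0. ] op 0.0856
xyz [ 0.013 -0.099  1.455] dr [-0.      0.0005  0.0001]
```

Emit:
{"fn": "step_arm", "kwargs": {
  "dr": [
    [0, 0, 0],
    [0, 0, 0],
    [0, 0, 0],
    [0, 0, 0],
    [0, 0, 0],
    [0, 0, 0],
    [0, 0, 0],
    [0, 0, 0]
  ],
  "xyz": [
    [0.01, -0.1, 0.3],
    [0.01, -0.1, 0.9],
    [0.01, -0.1, 1.4],
    [0.01, -0.1, 1.45],
    [0.01, -0.1, 1.45],
    [0.01, -0.1, 1.45],
    [0.01, -0.1, 1.45],
    [0.01, -0.1, 1.45]
  ],
  "gripper": [1, 1, 1, 1, 0.5, 0, 0, 0],
  "squeeze": 40
}}

```text
time: 14.45
ee_pos: [0.5119, -0.042, 0.1137]
tcp_rot: [180.0, 0.1, -178.1]
wrist_force: [-1.1, 4.3, 18.6]
opening: 0.0281
```

Emit:
{"fn": "step_arm", "kwargs": {
  "dr": [
    [0, 0, 0],
    [0, 0, 0],
    [0, 0, 0],
    [0, 0, 0],
    [0, 0, 0],
    [0, 0, 0],
    [0, 0, 0],
    [0, 0, 0]
  ],
  "xyz": [
    [0, 0, 0],
    [0, 0, 0],
    [0, 0, 0],
    [0, 0, 0],
    [0, 0, 0],
    [0, 0, 0],
    [0, 0, 0],
    [0, 0, 0]
  ],
  "gripper": [0, 0, 0, 0, 0, 0, 0, 0]
}}

```text
time: 15.25
ee_pos: [0.512, -0.0418, 0.1139]
tcp_rot: [180.0, 0.1, -178.0]
wrist_force: [-0.4, 2.8, 5.3]
opening: 0.0273
```

```bash
python3 - <<'E'
from plan import *
c=bot.camera('side'); overlay(c,[],'b1',(200,80,200,230),k=3)
go(*rk(0),.21,181.94)
E
```

```text
t 15.3 pos [ 0.512  -0.0418  0.1139] rot [ 1.7997e+02  1.0000e-01 -1.7805e+02] F [-0.3  2.2  5.7] op 0.0271
xyz [ 9.000e-03 -2.000e-03 -2.403e+00] dr [0.0004 0.0018 0.0002]
```

View pics/b1.png

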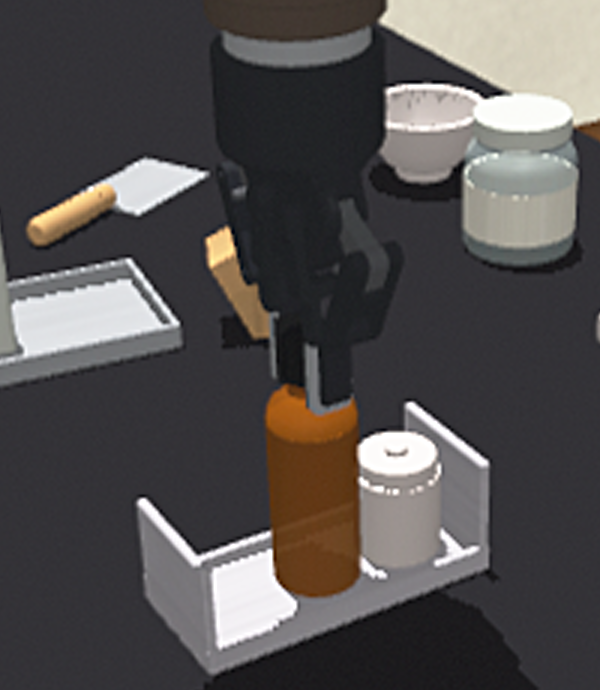

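Emit:
{"fn": "step_arm", "kwargs": {
  "dr": [
    [0, 0, 0],
    [0, 0, 0],
    [0, 0, 0],
    [0, 0, 0],
    [0, 0, 0],
    [0, 0, 0],
    [0, 0, 0],
    [0, 0, 0]
  ],
  "xyz": [
    [0, 0, -0.2],
    [0, 0, -0.6],
    [0, 0, -1.0],
    [0, 0, -1.4],
    [0, 0, -1.8],
    [0, 0, -2.1],
    [0, 0, -2.2],
    [0, 0, -2.2]
  ],
  "gripper": [0, 0, 0, 0, 0, 0, 0, 0]
}}

```text
time: 16.1
ee_pos: [0.5116, -0.0422, 0.201]
tcp_rot: [-180.0, 0.0, -178.1]
wrist_force: [0.9, -1.1, -2.0]
opening: 0.0269
```

```bash
python3 - <<'E'
from plan import *
go(*tr(40),.202,174.5)
c=bot.camera('side'); overlay(c,[],'b2',(200,40,200,250),k=2)
E
```

```text
t 16.1 pos [ 0.5116 -0.0422  0.201 ] rot [-1.7999e+02  1.0000e-02 -1.7806e+02] F [ 0.9 -1.1 -2. ] op 0.0269
xyz [-0.372  8.288 -0.027] dr [-1.000e-04  1.000e-04  1.298e-01]
```

View pics/b2.png

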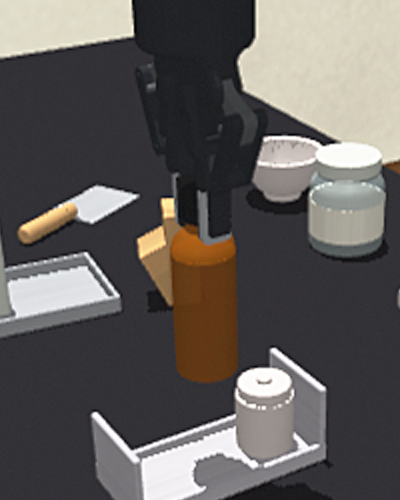

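Emit:
{"fn": "step_arm", "kwargs": {
  "dr": [
    [0, 0, 0],
    [0, 0, 0.02],
    [0, 0, 0.04],
    [0, 0, 0.06],
    [0, 0, 0.08],
    [0, 0, 0.1],
    [0, 0, 0.12],
    [0, 0, 0.13]
  ],
  "xyz": [
    [-0.02, 0.3, 0],
    [-0.04, 0.9, 0],
    [-0.08, 1.7, 0],
    [-0.12, 2.6, 0],
    [-0.15, 3.5, 0],
    [-0.19, 4.4, 0],
    [-0.23, 5.3, 0],
    [-0.27, 6.1, 0]
  ],
  "gripper": [0, 0, 0, 0, 0, 0, 0, 0]
}}

```text
time: 16.95
ee_pos: [0.5131, 0.2045, 0.1999]
tcp_rot: [-180.0, -0.1, 174.5]
wrist_force: [0.0, -0.5, -2.3]
opening: 0.0272
```

Emit:
{"fn": "step_arm", "kwargs": {
  "dr": [
    [0, 0, 0],
    [0, 0, 0],
    [0, 0, 0],
    [0, 0, 0],
    [0, 0, 0],
    [0, 0, 0],
    [0, 0, 0],
    [0, 0, 0]
  ],
  "xyz": [
    [0.07, 0.7, 0],
    [0.14, 1.2, 0],
    [0.17, 1.6, 0],
    [0.18, 1.9, 0],
    [0.18, 2.1, 0],
    [0.18, 2.18, 0],
    [0.18, 2.18, 0],
    [0.18, 2.18, 0]
  ],
  "gripper": [0, 0, 0, 0, 0, 0, 0, 0]
}}

```text
time: 17.75
ee_pos: [0.5153, 0.289, 0.2008]
tcp_rot: [-180.0, -0.0, 174.4]
wrist_force: [-0.0, -0.2, -1.8]
opening: 0.0274
```

```bash
python3 - <<'E'
from plan import *
go(*tr(40),.112,174.5)
E
```

```text
t 17.8 pos [0.5153 0.289  0.2008] rot [-1.7999e+02 -2.0000e-02  1.7445e+02] F [-0.  -0.2 -1.8] op 0.0274
xyz [2.00e-03 1.70e-02 2.22e+00] dr [-0.0002 -0.0003 -0.0009]
```

Lower to z≈0.1115 (standing height 0.1119).

Emit:
{"fn": "step_arm", "kwargs": {
  "dr": [
    [0, 0, 0],
    [0, 0, 0],
    [0, 0, 0],
    [0, 0, 0],
    [0, 0, 0],
    [0, 0, 0],
    [0, 0, 0],
    [0, 0, 0]
  ],
  "xyz": [
    [0, 0.02, 0.4],
    [0, 0.02, 0.9],
    [0, 0.02, 1.4],
    [0, 0.02, 1.8],
    [0, 0.02, 2.0],
    [0, 0.02, 2.12],
    [0, 0.02, 2.18],
    [0, 0.02, 2.2]
  ],
  "gripper": [0, 0, 0, 0, 0, 0, 0, 0]
}}

```text
time: 18.55
ee_pos: [0.5155, 0.2904, 0.1133]
tcp_rot: [180.0, 0.0, 174.5]
wrist_force: [0.2, 0.2, -2.6]
opening: 0.0266
```

Emit:
{"fn": "step_arm", "kwargs": {
  "dr": [
    [0, 0, 0],
    [0, 0, 0],
    [0, 0, 0],
    [0, 0, 0],
    [0, 0, 0],
    [0, 0, 0],
    [0, 0, 0],
    [0, 0, 0]
  ],
  "xyz": [
    [0, 0, 0.01],
    [0, 0, 0.02],
    [0, 0, 0.03],
    [0, 0, 0.04],
    [0, 0, 0.04],
    [0, 0, 0.04],
    [0, 0, 0.04],
    [0, 0, 0.04]
  ],
  "gripper": [0, 0, 0, 0, 0, 0, 0, 0]
}}

```text
time: 19.35
ee_pos: [0.5154, 0.2907, 0.1119]
tcp_rot: [180.0, 0.0, 174.5]
wrist_force: [-0.8, 1.1, 4.5]
opening: 0.0271
```

Emit:
{"fn": "step_arm", "kwargs": {
  "dr": [
    [0, 0, 0],
    [0, 0, 0],
    [0, 0, 0],
    [0, 0, 0],
    [0, 0, 0],
    [0, 0, 0],
    [0, 0, 0],
    [0, 0, 0]
  ],
  "xyz": [
    [0, 0, -0.03],
    [0, 0, -0.03],
    [0, 0, -0.03],
    [0, 0, -0.03],
    [0, 0, -0.5],
    [0, 0, -1.4],
    [0, 0, -2.3],
    [0, 0, -2.6]
  ],
  "gripper": [0.8, 1, 1, 1, 1, 1, 1, 1]
}}

```text
time: 20.15
ee_pos: [0.516, 0.2908, 0.219]
tcp_rot: [179.8, 0.2, 174.5]
wrist_force: [0.4, 0.2, 0.4]
opening: 0.0856
```

```bash
python3 - <<'E'
from plan import *
c=bot.camera('side'); overlay(c,[],'b3',(130,40,240,250),k=3)
go(*rk(49.5),.216,181.94)
t=bot.camera('top'); overlay(t,[('jar',(*rk(49.5),.006,0),(0,0,255)),('round_bottle',(*tr(40),.004,0),(0,0,255))],'b3t',(80,150,290,200),k=3)
E
```

```text
t 20.2 pos [0.5161 0.2909 0.2193] rot [179.83   0.23 174.49] F [-0.1 -0.6  1.1] op 0.0852
xyz [-1.911 -8.136  0.066] dr [ 0.0028  0.0042 -0.13  ]
```

View pics/b3.png

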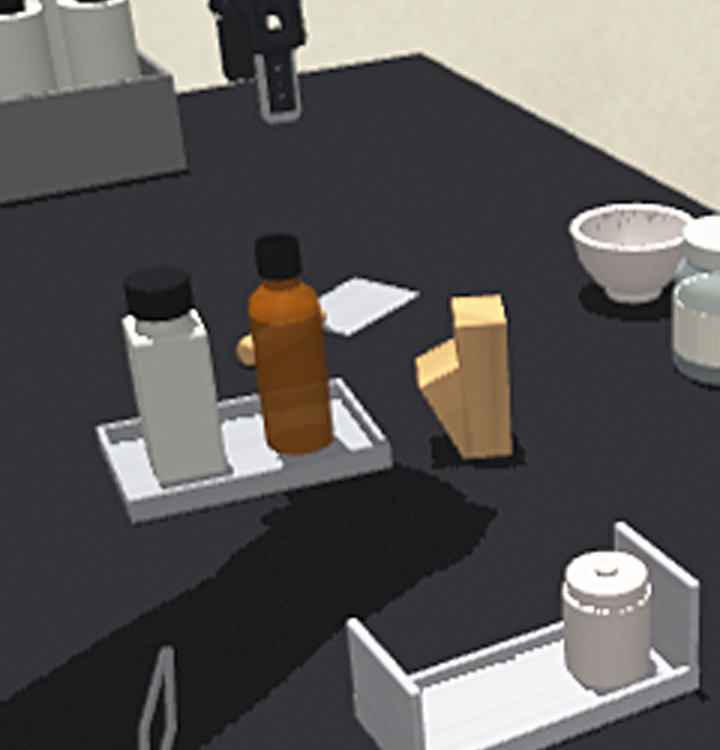

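View pics/b3t.png

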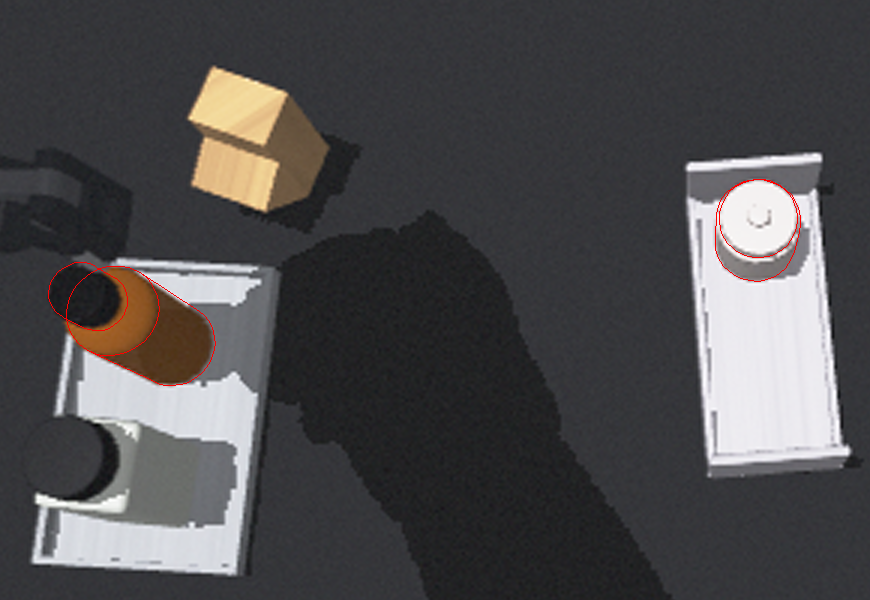

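Emit:
{"fn": "step_arm", "kwargs": {
  "dr": [
    [0, 0, -0.13],
    [0, 0, -0.13],
    [0, 0, -0.13],
    [0, 0, -0.13],
    [0, 0, -0.13],
    [0, 0, -0.13],
    [0, 0, -0.13],
    [0, 0, -0.13]
  ],
  "xyz": [
    [-1.91, -8.14, 0],
    [-1.91, -8.14, 0],
    [-1.91, -8.14, 0],
    [-1.91, -8.14, 0],
    [-1.91, -8.14, 0],
    [-1.91, -8.14, 0],
    [-1.91, -8.14, 0],
    [-1.91, -8.14, 0]
  ],
  "gripper": [1, 1, 1, 1, 1, 1, 1, 1]
}}

```text
time: 21.05
ee_pos: [0.5596, -0.0449, 0.2127]
tcp_rot: [-180.0, -0.2, -178.3]
wrist_force: [0.1, 0.2, -0.2]
opening: 0.0856
```

Emit:
{"fn": "step_arm", "kwargs": {
  "dr": [
    [0, 0, 0],
    [0, 0, 0],
    [0, 0, 0],
    [0, 0, 0],
    [0, 0, 0],
    [0, 0, 0],
    [0, 0, 0],
    [0, 0, 0]
  ],
  "xyz": [
    [0, 0, 0.8],
    [0, 0, 1.6],
    [0, 0, 2.0],
    [0, 0, 2.0],
    [0, 0, 2.0],
    [0, 0, 2.0],
    [0, 0, 2.0],
    [0, 0, 2.0]
  ],
  "gripper": [1, 1, 1, 1, 1, 1, 1, 1]
}}

```text
time: 21.85
ee_pos: [0.5604, -0.041, 0.1359]
tcp_rot: [-180.0, 0.1, -178.1]
wrist_force: [0.3, -0.9, 0.3]
opening: 0.0852
```

```bash
python3 - <<'E'
from plan import *
go(*rk(49.5),.022,181.94)
E
```

```text
t 21.9 pos [ 0.5604 -0.041   0.1359] rot [-1.8000e+02  6.0000e-02 -1.7806e+02] F [ 0.3 -0.9  0.3] op 0.0852
xyz [-0.013  0.015  2.848] dr [-0.0001  0.001   0.    ]
```

Emit:
{"fn": "step_arm", "kwargs": {
  "dr": [
    [0, 0, 0],
    [0, 0, 0],
    [0, 0, 0],
    [0, 0, 0],
    [0, 0, 0],
    [0, 0, 0],
    [0, 0, 0],
    [0, 0, 0]
  ],
  "xyz": [
    [0, 0.01, 0.8],
    [-0.01, 0.01, 1.7],
    [-0.01, 0.01, 2.5],
    [-0.01, 0.01, 2.94],
    [-0.01, 0.01, 2.94],
    [-0.01, 0.01, 2.94],
    [-0.01, 0.01, 2.94],
    [-0.01, 0.01, 2.94]
  ],
  "gripper": [1, 1, 1, 1, 1, 0.5, 0, 0],
  "squeeze": 30
}}

```text
time: 22.65
ee_pos: [0.5614, -0.0406, 0.0192]
tcp_rot: [-180.0, 0.1, -178.1]
wrist_force: [-2.3, -0.2, 11.5]
opening: 0.0451
```

Emit:
{"fn": "step_arm", "kwargs": {
  "dr": [
    [0, 0, 0],
    [0, 0, 0],
    [0, 0, 0],
    [0, 0, 0],
    [0, 0, 0],
    [0, 0, 0],
    [0, 0, 0],
    [0, 0, 0]
  ],
  "xyz": [
    [0, 0, 0],
    [0, 0, 0],
    [0, 0, 0],
    [0, 0, 0],
    [0, 0, 0],
    [0, 0, 0],
    [0, 0, 0],
    [0, 0, 0]
  ],
  "gripper": [0, 0, 0, 0, 0, 0, 0, 0]
}}

```text
time: 23.45
ee_pos: [0.5613, -0.0406, 0.0193]
tcp_rot: [-180.0, 0.1, -178.1]
wrist_force: [-1.0, 1.2, 5.9]
opening: 0.0453
```

```bash
python3 - <<'E'
from plan import *
c=bot.camera('side'); overlay(c,[],'c1b',(200,80,200,230),k=3)
go(*rk(49.5),.022,181.94)
E
```

```text
t 23.5 pos [ 0.5613 -0.0406  0.0193] rot [-1.7999e+02  1.4000e-01 -1.7806e+02] F [-1.2  0.9  6.6] op 0.0451
xyz [ 0.009  0.007 -0.068] dr [-0.0002  0.0024 -0.    ]
```

View pics/c1b.png

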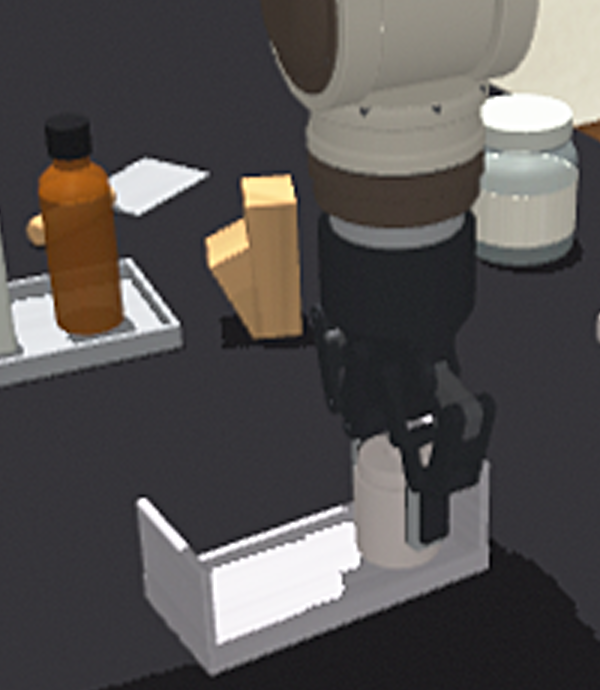

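Emit:
{"fn": "step_arm", "kwargs": {
  "dr": [
    [0, 0, 0],
    [0, 0, 0],
    [0, 0, 0],
    [0, 0, 0],
    [0, 0, 0],
    [0, 0, 0],
    [0, 0, 0],
    [0, 0, 0]
  ],
  "xyz": [
    [0, 0, -0.2],
    [0, 0, -0.6],
    [0, 0, -1.1],
    [0, 0, -1.6],
    [0, 0, -2.1],
    [0, 0, -2.5],
    [0, 0, -2.7],
    [0, 0, -2.7]
  ],
  "gripper": [0, 0, 0, 0, 0, 0, 0, 0]
}}

```text
time: 24.3
ee_pos: [0.5609, -0.0407, 0.1269]
tcp_rot: [-180.0, 0.1, -178.1]
wrist_force: [-0.6, 0.3, -2.2]
opening: 0.0449
```

```bash
python3 - <<'E'
from plan import *
go(.444,-.280,.127,181.94)
c=bot.camera('side'); save(c,'c2b')
t=bot.camera('top'); print(ray(t,(438,184),0),ray(t,(449,165),.08))
E
```

```text
t 24.3 pos [ 0.5609 -0.0407  0.1269] rot [-1.7999e+02  1.0000e-01 -1.7806e+02] F [-0.6  0.3 -2.2] op 0.0449
xyz [ 3.124 -5.881 -0.008] dr [-0.0002  0.0017 -0.0001]
[ 0.63878035 -0.23340456  0.        ] [ 0.64305759 -0.23299391  0.08      ]
```

View pics/c2b.png

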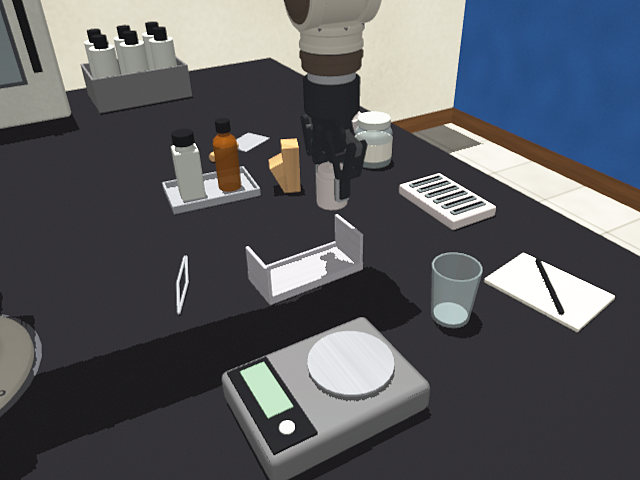

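Emit:
{"fn": "step_arm", "kwargs": {
  "dr": [
    [0, 0, 0],
    [0, 0, 0],
    [0, 0, 0],
    [0, 0, 0],
    [0, 0, 0],
    [0, 0, 0],
    [0, 0, 0],
    [0, 0, 0]
  ],
  "xyz": [
    [0.1, -0.2, 0],
    [0.4, -0.75, 0],
    [0.85, -1.6, 0],
    [1.3, -2.45, 0],
    [1.8, -3.4, 0],
    [2.25, -4.23, 0],
    [2.7, -5.1, 0],
    [2.95, -5.55, 0]
  ],
  "gripper": [0, 0, 0, 0, 0, 0, 0, 0]
}}

```text
time: 25.2
ee_pos: [0.4478, -0.2688, 0.1246]
tcp_rot: [180.0, -0.1, -178.2]
wrist_force: [0.6, -0.3, -1.8]
opening: 0.0451
```

Emit:
{"fn": "step_arm", "kwargs": {
  "dr": [
    [0, 0, 0],
    [0, 0, 0],
    [0, 0, 0],
    [0, 0, 0],
    [0, 0, 0],
    [0, 0, 0],
    [0, 0, 0],
    [0, 0, 0]
  ],
  "xyz": [
    [0.12, -0.22, 0],
    [0.17, -0.32, 0],
    [0.17, -0.33, 0],
    [0.17, -0.33, 0.3],
    [0.17, -0.33, 0.7],
    [0.17, -0.33, 1.0],
    [0.17, -0.33, 1.1],
    [0.17, -0.33, 1.1]
  ],
  "gripper": [0, 0, 0, 0, 0, 0, 0, 0]
}}

```text
time: 26.0
ee_pos: [0.4434, -0.2792, 0.0806]
tcp_rot: [179.9, -0.1, -178.0]
wrist_force: [0.5, -0.1, -1.0]
opening: 0.0453
```

```bash
python3 - <<'E'
from plan import *
go(.444,-.280,.0683,181.94)
c=bot.camera('side'); overlay(c,[],'c3b',(220,200,230,230),k=3)
E
```

```text
t 26.0 pos [ 0.4434 -0.2792  0.0806] rot [ 1.7995e+02 -9.0000e-02 -1.7802e+02] F [ 0.5 -0.1 -1. ] op 0.0453
xyz [-0.016 -0.02   0.308] dr [ 0.0009 -0.0015  0.0006]
```

View pics/c3b.png

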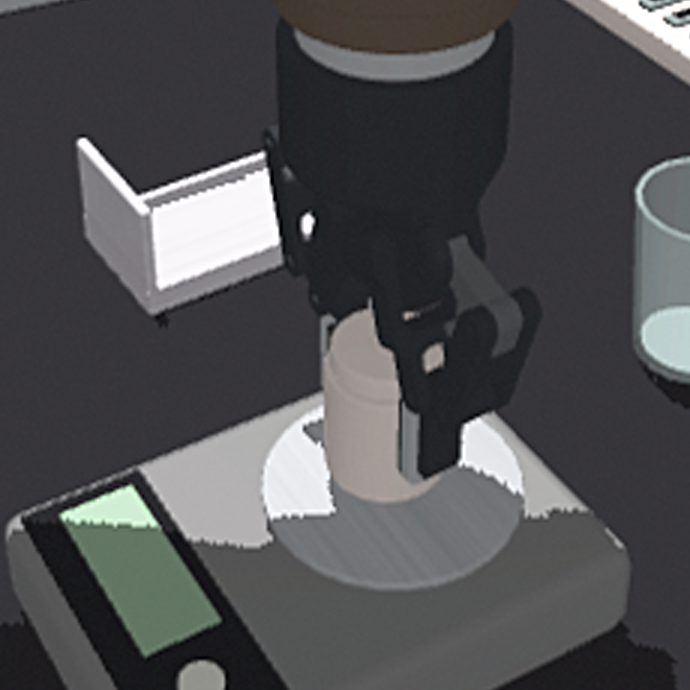

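Emit:
{"fn": "step_arm", "kwargs": {
  "dr": [
    [0, 0, 0],
    [0, 0, 0],
    [0, 0, 0],
    [0, 0, 0],
    [0, 0, 0],
    [0, 0, 0],
    [0, 0, 0],
    [0, 0, 0]
  ],
  "xyz": [
    [-0.01, -0.02, 0.12],
    [-0.01, -0.02, 0.2],
    [-0.01, -0.02, 0.25],
    [-0.01, -0.02, 0.28],
    [-0.01, -0.02, 0.3],
    [-0.01, -0.02, 0.31],
    [-0.01, -0.02, 0.31],
    [-0.01, -0.02, 0.31]
  ],
  "gripper": [0, 0, 0, 0, 0, 0, 0, 0]
}}

```text
time: 26.85
ee_pos: [0.444, -0.2807, 0.0692]
tcp_rot: [-180.0, -0.0, -178.1]
wrist_force: [-0.2, 0.7, -1.7]
opening: 0.0455
```

Emit:
{"fn": "step_arm", "kwargs": {
  "dr": [
    [0, 0, 0],
    [0, 0, 0],
    [0, 0, 0],
    [0, 0, 0],
    [0, 0, 0],
    [0, 0, 0],
    [0, 0, 0],
    [0, 0, 0]
  ],
  "xyz": [
    [0, 0, 0.01],
    [0, 0, 0.02],
    [0, 0, 0.03],
    [0, 0, 0.04],
    [0, 0, 0.04],
    [0, 0, 0.04],
    [0, 0, 0.04],
    [0, 0, 0.04]
  ],
  "gripper": [0, 0, 0, 0, 0, 0, 0, 0]
}}

```text
time: 27.65
ee_pos: [0.444, -0.2807, 0.0683]
tcp_rot: [-180.0, 0.0, -178.1]
wrist_force: [-3.0, 1.6, 5.8]
opening: 0.0452
```

Emit:
{"fn": "step_arm", "kwargs": {
  "dr": [
    [0, 0, 0],
    [0, 0, 0],
    [0, 0, 0],
    [0, 0, 0],
    [0, 0, 0],
    [0, 0, 0],
    [0, 0, 0],
    [0, 0, 0]
  ],
  "xyz": [
    [0, 0, -0.02],
    [0, 0, -0.02],
    [0, 0, -0.02],
    [0, 0, -0.02],
    [0, 0, -0.6],
    [0, 0, -1.6],
    [0, 0, -2.6],
    [0, 0, -3.6]
  ],
  "gripper": [0.8, 1, 1, 1, 1, 1, 1, 1]
}}

```text
time: 28.45
ee_pos: [0.4438, -0.2805, 0.2129]
tcp_rot: [180.0, -0.0, -178.1]
wrist_force: [0.3, -0.6, 0.4]
opening: 0.0854
```

```bash
python3 - <<'E'
from plan import *
go(*tr(40),.215,174.5)
c=bot.camera('side'); overlay(c,[('jar',(.444,-.280,.055,0),(0,0,255))],'c4b',(220,200,230,230),k=3)
E
```

```text
t 28.4 pos [ 0.4438 -0.2805  0.2129] rot [ 1.7999e+02 -3.0000e-02 -1.7806e+02] F [ 0.3 -0.6  0.4] op 0.0854
xyz [-2.267 14.186 -0.051] dr [ 0.0002 -0.0005  0.1298]
```

View pics/c4b.png

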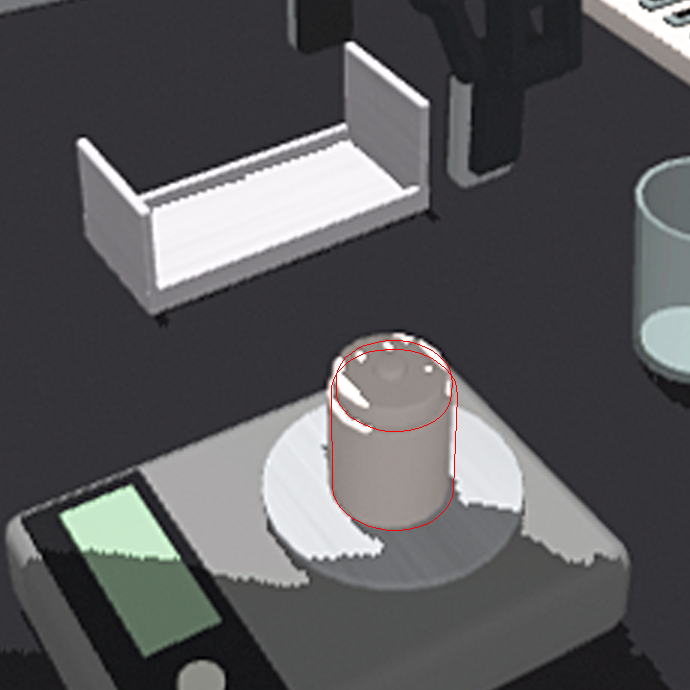

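Emit:
{"fn": "step_arm", "kwargs": {
  "dr": [
    [0, 0, 0.13],
    [0, 0, 0.13],
    [0, 0, 0.13],
    [0, 0, 0.13],
    [0, 0, 0.13],
    [0, 0, 0.13],
    [0, 0, 0.13],
    [0, 0, 0.13]
  ],
  "xyz": [
    [-2.27, 14.2, -0.05],
    [-2.27, 14.2, -0.05],
    [-2.27, 14.2, -0.05],
    [-2.27, 14.2, -0.05],
    [-2.27, 14.2, -0.05],
    [-2.27, 14.2, -0.05],
    [-2.27, 14.2, -0.05],
    [-2.27, 14.2, -0.05]
  ],
  "gripper": [1, 1, 1, 1, 1, 1, 1, 1]
}}

```text
time: 29.3
ee_pos: [0.4937, 0.1183, 0.213]
tcp_rot: [180.0, 0.0, 174.5]
wrist_force: [0.9, -0.5, 0.3]
opening: 0.0856
```

Emit:
{"fn": "step_arm", "kwargs": {
  "dr": [
    [0, 0, 0],
    [0, 0, 0],
    [0, 0, 0],
    [0, 0, 0],
    [0, 0, 0],
    [0, 0, 0],
    [0, 0, 0],
    [0, 0, 0]
  ],
  "xyz": [
    [-0.5, 3.7, 0],
    [-0.5, 3.7, 0],
    [-0.5, 3.7, 0],
    [-0.5, 3.7, 0],
    [-0.5, 3.7, 0],
    [-0.5, 3.7, 0],
    [-0.5, 3.7, 0],
    [-0.5, 3.7, 0]
  ],
  "gripper": [1, 1, 1, 1, 1, 1, 1, 1]
}}

```text
time: 30.1
ee_pos: [0.528, 0.2606, 0.2135]
tcp_rot: [180.0, 0.0, 174.4]
wrist_force: [0.6, 0.0, 0.3]
opening: 0.0851
```

```bash
python3 - <<'E'
from plan import *
go(*tr(40),.112,174.5)
c=bot.camera('side'); overlay(c,[('rack',(RK[0],RK[1],0,RK[2]),(0,0,255))],'d1',(230,200,150,110),k=5)
t=bot.camera('top'); overlay(t,[('rack',(RK[0],RK[1],0,RK[2]),(0,0,255))],'d1t',(290,190,90,120),k=5)
E
```

```text
t 30.1 pos [0.528  0.2606 0.2135] rot [1.7997e+02 2.0000e-02 1.7440e+02] F [0.6 0.  0.3] op 0.0851
xyz [0.39  0.692 2.537] dr [ 0.0004  0.0004 -0.0017]
```

View pics/d1.png

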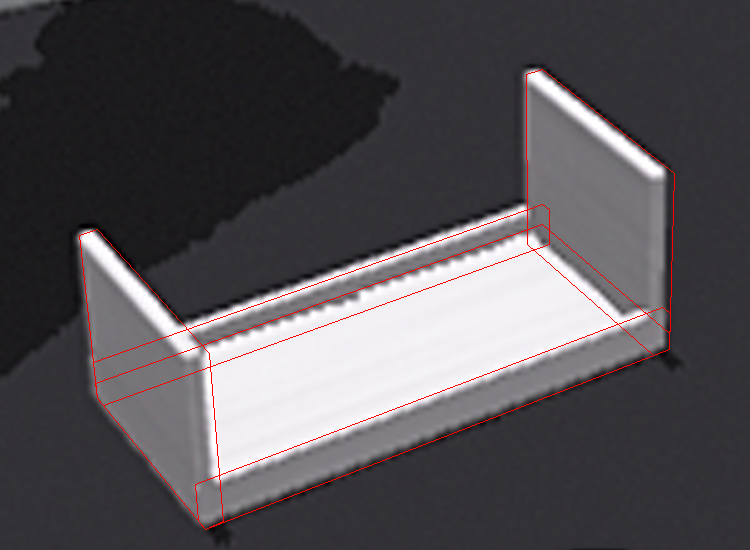

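View pics/d1t.png

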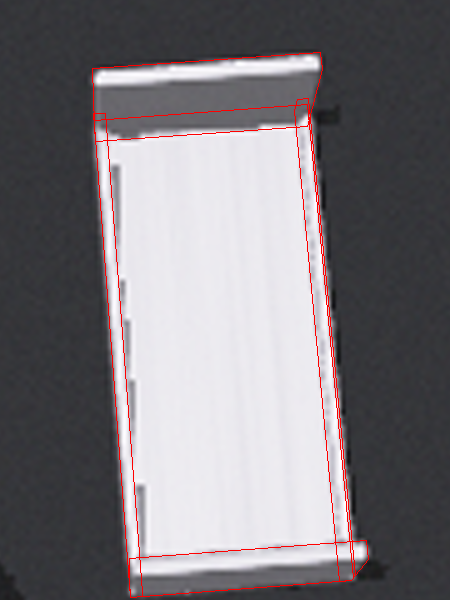

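Emit:
{"fn": "step_arm", "kwargs": {
  "dr": [
    [0, 0, 0],
    [0, 0, 0],
    [0, 0, 0],
    [0, 0, 0],
    [0, 0, 0],
    [0, 0, 0],
    [0, 0, 0],
    [0, 0, 0]
  ],
  "xyz": [
    [0.39, 0.71, 0],
    [0.39, 0.71, 0],
    [0.39, 0.71, 0],
    [0.39, 0.71, 0.3],
    [0.39, 0.71, 0.8],
    [0.39, 0.71, 1.0],
    [0.39, 0.71, 1.0],
    [0.39, 0.71, 1.0]
  ],
  "gripper": [1, 1, 1, 1, 1, 1, 1, 1]
}}

```text
time: 31.0
ee_pos: [0.5152, 0.2911, 0.1731]
tcp_rot: [-180.0, -0.0, 174.5]
wrist_force: [-0.1, 0.3, 0.1]
opening: 0.0854
```

```bash
python3 - <<'E'
from plan import *
go(.5154,.2907,.112,174.5)
E
```

```text
t 31.0 pos [0.5152 0.2911 0.1731] rot [-1.8000e+02 -2.0000e-02  1.7446e+02] F [-0.1  0.3  0.1] op 0.0854
xyz [-0.006 -0.008  1.529] dr [-0.     -0.0003 -0.0006]
```

Emit:
{"fn": "step_arm", "kwargs": {
  "dr": [
    [0, 0, 0],
    [0, 0, 0],
    [0, 0, 0],
    [0, 0, 0],
    [0, 0, 0],
    [0, 0, 0],
    [0, 0, 0],
    [0, 0, 0]
  ],
  "xyz": [
    [0, -0.01, 0.4],
    [0, -0.01, 1.0],
    [0, -0.01, 1.45],
    [0, -0.01, 1.53],
    [0, -0.01, 1.53],
    [0, -0.01, 1.53],
    [0, -0.01, 1.53],
    [0, -0.01, 1.53]
  ],
  "gripper": [1, 1, 1, 1, 0.6, 0.3, 0, 0],
  "squeeze": 40
}}

```text
time: 31.8
ee_pos: [0.5154, 0.2912, 0.1126]
tcp_rot: [180.0, 0.0, 174.5]
wrist_force: [-0.4, -0.1, -0.1]
opening: 0.028
```

Emit:
{"fn": "step_arm", "kwargs": {
  "dr": [
    [0, 0, 0],
    [0, 0, 0],
    [0, 0, 0],
    [0, 0, 0],
    [0, 0, 0],
    [0, 0, 0],
    [0, 0, 0],
    [0, 0, 0]
  ],
  "xyz": [
    [0, 0, 0],
    [0, 0, 0],
    [0, 0, 0],
    [0, 0, 0],
    [0, 0, 0],
    [0, 0, 0],
    [0, 0, 0],
    [0, 0, 0]
  ],
  "gripper": [0, 0, 0, 0, 0, 0, 0, 0]
}}

```text
time: 32.6
ee_pos: [0.5155, 0.2913, 0.1128]
tcp_rot: [179.9, 0.1, 174.5]
wrist_force: [-0.0, -0.0, 5.7]
opening: 0.0268
```

Emit:
{"fn": "step_arm", "kwargs": {
  "dr": [
    [0, 0, 0],
    [0, 0, 0],
    [0, 0, 0],
    [0, 0, 0],
    [0, 0, 0],
    [0, 0, 0],
    [0, 0, 0],
    [0, 0, 0]
  ],
  "xyz": [
    [0, 0, -0.2],
    [0, 0, -0.6],
    [0, 0, -1.0],
    [0, 0, -1.4],
    [0, 0, -1.8],
    [0, 0, -2.1],
    [0, 0, -2.2],
    [0, 0, -2.2]
  ],
  "gripper": [0, 0, 0, 0, 0, 0, 0, 0]
}}

```text
time: 33.4
ee_pos: [0.5152, 0.2911, 0.2]
tcp_rot: [180.0, 0.0, 174.5]
wrist_force: [-1.3, -0.3, -2.6]
opening: 0.0268
```

```bash
python3 - <<'E'
from plan import *
go(*rk(51.5),.2,181.94)
c=bot.camera('side'); overlay(c,[],'d2',(130,0,240,250),k=2)
E
```

```text
t 33.4 pos [0.5152 0.2911 0.2   ] rot [179.98   0.   174.49] F [-1.3 -0.3 -2.6] op 0.0268
xyz [-1.984e+00 -8.130e+00 -3.000e-03] dr [ 0.0003  0.     -0.1301]
```

View pics/d2.png

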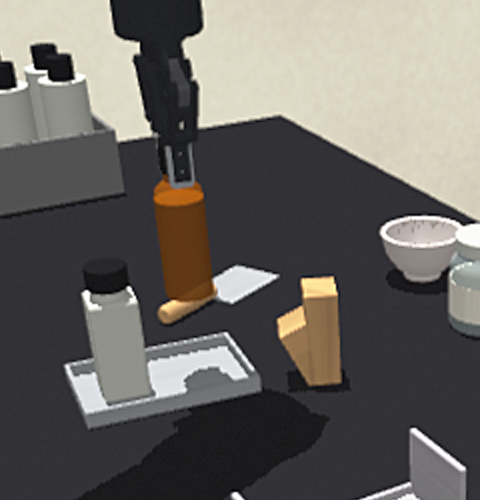

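Emit:
{"fn": "step_arm", "kwargs": {
  "dr": [
    [0, 0, 0],
    [0, 0, -0.02],
    [0, 0, -0.04],
    [0, 0, -0.06],
    [0, 0, -0.08],
    [0, 0, -0.1],
    [0, 0, -0.12],
    [0, 0, -0.13]
  ],
  "xyz": [
    [-0.07, -0.3, 0],
    [-0.22, -0.9, 0],
    [-0.41, -1.7, 0],
    [-0.63, -2.6, 0],
    [-0.85, -3.5, 0],
    [-1.07, -4.4, 0],
    [-1.29, -5.3, 0],
    [-1.49, -6.1, 0]
  ],
  "gripper": [0, 0, 0, 0, 0, 0, 0, 0]
}}

```text
time: 34.25
ee_pos: [0.5504, 0.0398, 0.199]
tcp_rot: [-180.0, -0.1, -178.1]
wrist_force: [0.2, 0.2, -2.2]
opening: 0.0268
```

Emit:
{"fn": "step_arm", "kwargs": {
  "dr": [
    [0, 0, 0],
    [0, 0, 0],
    [0, 0, 0],
    [0, 0, 0],
    [0, 0, 0],
    [0, 0, 0],
    [0, 0, 0],
    [0, 0, 0]
  ],
  "xyz": [
    [-0.15, -0.7, 0],
    [-0.25, -1.2, 0],
    [-0.33, -1.6, 0],
    [-0.33, -1.85, 0],
    [-0.33, -1.95, 0],
    [-0.33, -1.95, 0],
    [-0.33, -1.95, 0],
    [-0.33, -1.95, 0]
  ],
  "gripper": [0, 0, 0, 0, 0, 0, 0, 0]
}}

```text
time: 35.05
ee_pos: [0.5667, -0.0344, 0.1998]
tcp_rot: [180.0, -0.0, -178.0]
wrist_force: [0.1, 0.6, -2.0]
opening: 0.0265
```

```bash
python3 - <<'E'
from plan import *
go(*rk(51.5),.1148,181.94)
E
```

```text
t 35.0 pos [ 0.5667 -0.0344  0.1998] rot [ 1.7999e+02 -1.0000e-02 -1.7801e+02] F [ 0.1  0.6 -2. ] op 0.0265
xyz [ 0.098 -0.144  2.124] dr [ 0.0002 -0.0002  0.0009]
```

Emit:
{"fn": "step_arm", "kwargs": {
  "dr": [
    [0, 0, 0],
    [0, 0, 0],
    [0, 0, 0],
    [0, 0, 0],
    [0, 0, 0],
    [0, 0, 0],
    [0, 0, 0],
    [0, 0, 0]
  ],
  "xyz": [
    [0.1, -0.14, 0],
    [0.1, -0.14, 0],
    [0.1, -0.14, 0.1],
    [0.1, -0.14, 0.3],
    [0.1, -0.14, 0.7],
    [0.1, -0.14, 1.1],
    [0.1, -0.14, 1.5],
    [0.1, -0.14, 1.8]
  ],
  "gripper": [0, 0, 0, 0, 0, 0, 0, 0]
}}

```text
time: 35.85
ee_pos: [0.5624, -0.0408, 0.1258]
tcp_rot: [180.0, -0.1, -178.1]
wrist_force: [-0.1, -0.4, -1.3]
opening: 0.027
```

```bash
python3 - <<'E'
from plan import *
go(*rk(51.5),.1148,181.94)
c=bot.camera('side'); overlay(c,[('round_bottle',(*rk(51.5),.019,0),(0,0,255))],'d3',(230,120,150,190),k=3)
E
```

```text
t 35.9 pos [ 0.5624 -0.0408  0.1258] rot [ 1.7998e+02 -1.1000e-01 -1.7806e+02] F [-0.1 -0.4 -1.3] op 0.0270
xyz [-0.014  0.012  0.276] dr [ 0.0003 -0.0018 -0.0001]
```

View pics/d3.png

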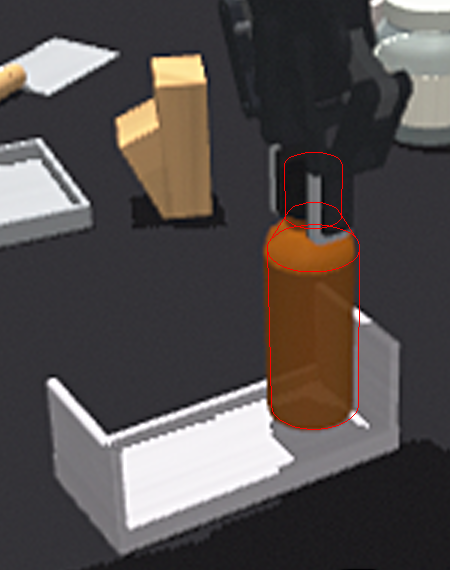

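Emit:
{"fn": "step_arm", "kwargs": {
  "dr": [
    [0, 0, 0],
    [0, 0, 0],
    [0, 0, 0],
    [0, 0, 0],
    [0, 0, 0],
    [0, 0, 0],
    [0, 0, 0],
    [0, 0, 0]
  ],
  "xyz": [
    [0, 0, 0.1],
    [0, 0, 0.16],
    [0, 0, 0.2],
    [0, 0, 0.23],
    [0, 0, 0.25],
    [0, 0, 0.26],
    [0, 0, 0.27],
    [0, 0, 0.27]
  ],
  "gripper": [0, 0, 0, 0, 0, 0, 0, 0]
}}

```text
time: 36.7
ee_pos: [0.5629, -0.0408, 0.1169]
tcp_rot: [180.0, -0.0, -178.1]
wrist_force: [0.0, -0.4, -2.5]
opening: 0.0267
```

Emit:
{"fn": "step_arm", "kwargs": {
  "dr": [
    [0, 0, 0],
    [0, 0, 0],
    [0, 0, 0],
    [0, 0, 0],
    [0, 0, 0],
    [0, 0, 0],
    [0, 0, 0],
    [0, 0, 0]
  ],
  "xyz": [
    [0, 0, 0.01],
    [0, 0, 0.02],
    [0, 0, 0.03],
    [0, 0, 0.04],
    [0, 0, 0.04],
    [0, 0, 0.04],
    [0, 0, 0.04],
    [0, 0, 0.04]
  ],
  "gripper": [0, 0, 0, 0, 0, 0, 0, 0]
}}

```text
time: 37.5
ee_pos: [0.5629, -0.0408, 0.1153]
tcp_rot: [180.0, -0.0, -178.1]
wrist_force: [-0.4, -0.8, -1.7]
opening: 0.0267
```

Emit:
{"fn": "step_arm", "kwargs": {
  "dr": [
    [0, 0, 0],
    [0, 0, 0],
    [0, 0, 0],
    [0, 0, 0],
    [0, 0, 0],
    [0, 0, 0],
    [0, 0, 0],
    [0, 0, 0]
  ],
  "xyz": [
    [0, 0, 0.01],
    [0, 0, 0.02],
    [0, 0, 0.03],
    [0, 0, 0.04],
    [0, 0, 0.04],
    [0, 0, 0.04],
    [0, 0, 0.04],
    [0, 0, 0.04]
  ],
  "gripper": [0, 0, 0, 0, 0, 0, 0, 0]
}}

```text
time: 38.3
ee_pos: [0.5633, -0.0408, 0.1148]
tcp_rot: [-180.0, 0.1, -178.1]
wrist_force: [-2.5, 0.6, 6.0]
opening: 0.0266
```

Emit:
{"fn": "step_arm", "kwargs": {
  "dr": [
    [0, 0, 0],
    [0, 0, 0],
    [0, 0, 0],
    [0, 0, 0],
    [0, 0, 0],
    [0, 0, 0],
    [0, 0, 0],
    [0, 0, 0]
  ],
  "xyz": [
    [0, 0, -0.02],
    [0, 0, -0.02],
    [0, 0, -0.02],
    [0, 0, -0.02],
    [0, 0, -0.5],
    [0, 0, -1.4],
    [0, 0, -2.3],
    [0, 0, -2.6]
  ],
  "gripper": [0.8, 1, 1, 1, 1, 1, 1, 1]
}}

```text
time: 39.1
ee_pos: [0.5639, -0.0409, 0.2215]
tcp_rot: [-180.0, 0.2, -178.1]
wrist_force: [0.1, -0.4, -0.6]
opening: 0.0855
```

```bash
python3 - <<'E'
from plan import *
go(.4365,.2977,.217,174.2)
c=bot.camera('side'); overlay(c,[('round_bottle',(*rk(51.5),.006,0),(0,0,255))],'d4',(230,120,150,190),k=3)
E
```

```text
t 39.1 pos [ 0.5639 -0.0409  0.2215] rot [-179.97    0.24 -178.06] F [ 0.1 -0.4 -0.6] op 0.0855
xyz [2.896 8.569 0.096] dr [-0.0002  0.0043  0.135 ]
```

View pics/d4.png

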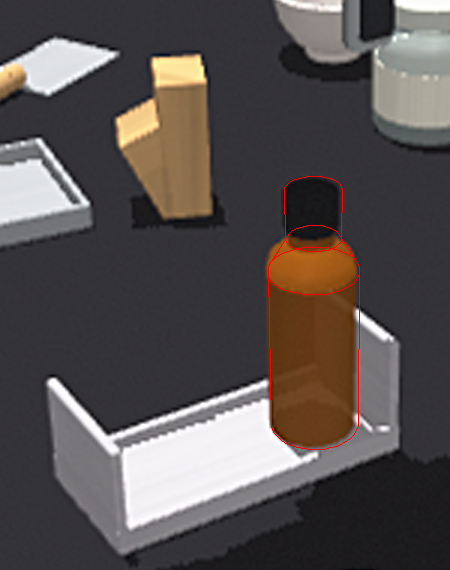

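Emit:
{"fn": "step_arm", "kwargs": {
  "dr": [
    [0, 0, 0.135],
    [0, 0, 0.135],
    [0, 0, 0.135],
    [0, 0, 0.135],
    [0, 0, 0.135],
    [0, 0, 0.135],
    [0, 0, 0.135],
    [0, 0, 0.135]
  ],
  "xyz": [
    [2.9, 8.57, 0.1],
    [2.9, 8.57, 0.1],
    [2.9, 8.57, 0.1],
    [2.9, 8.57, 0.1],
    [2.9, 8.57, 0.1],
    [2.9, 8.57, 0.1],
    [2.9, 8.57, 0.1],
    [2.9, 8.57, 0.1]
  ],
  "gripper": [1, 1, 1, 1, 1, 1, 1, 1]
}}

```text
time: 39.95
ee_pos: [0.4333, 0.3013, 0.212]
tcp_rot: [-180.0, -0.1, 174.4]
wrist_force: [0.4, -0.5, 0.4]
opening: 0.0856
```

Emit:
{"fn": "step_arm", "kwargs": {
  "dr": [
    [0, 0, 0],
    [0, 0, 0],
    [0, 0, 0],
    [0, 0, 0],
    [0, 0, 0],
    [0, 0, 0],
    [0, 0, 0],
    [0, 0, 0]
  ],
  "xyz": [
    [0, 0, 0],
    [0, 0, 0],
    [0, 0, 0.4],
    [0, 0, 1.0],
    [0, 0, 1.2],
    [0, 0, 1.2],
    [0, 0, 1.2],
    [0, 0, 1.2]
  ],
  "gripper": [1, 1, 1, 1, 1, 1, 1, 1]
}}

```text
time: 40.75
ee_pos: [0.436, 0.2977, 0.1669]
tcp_rot: [179.9, 0.1, 174.2]
wrist_force: [-0.1, 0.5, -0.4]
opening: 0.0853
```

```bash
python3 - <<'E'
from plan import *
go(.4365,.2977,.108,174.2)
E
```

```text
t 40.8 pos [0.436  0.2977 0.1669] rot [1.7994e+02 5.0000e-02 1.7417e+02] F [-0.1  0.5 -0.4] op 0.0853
xyz [-1.000e-02 -1.000e-03  1.473e+00] dr [ 0.001   0.0009 -0.0006]
```

Emit:
{"fn": "step_arm", "kwargs": {
  "dr": [
    [0, 0, 0],
    [0, 0, 0],
    [0, 0, 0],
    [0, 0, 0],
    [0, 0, 0],
    [0, 0, 0],
    [0, 0, 0],
    [0, 0, 0]
  ],
  "xyz": [
    [0, 0, 0.4],
    [-0.01, 0, 1.0],
    [-0.01, 0, 1.4],
    [-0.01, 0, 1.46],
    [-0.01, 0, 1.46],
    [-0.01, 0, 1.46],
    [-0.01, 0, 1.46],
    [-0.01, 0, 1.46]
  ],
  "gripper": [1, 1, 1, 1, 0.7, 0.4, 0, 0],
  "squeeze": 40
}}

```text
time: 41.55
ee_pos: [0.4363, 0.2981, 0.1087]
tcp_rot: [179.9, 0.1, 174.2]
wrist_force: [-1.4, -0.2, 6.2]
opening: 0.0389
```

Emit:
{"fn": "step_arm", "kwargs": {
  "dr": [
    [0, 0, 0],
    [0, 0, 0],
    [0, 0, 0],
    [0, 0, 0],
    [0, 0, 0],
    [0, 0, 0],
    [0, 0, 0],
    [0, 0, 0]
  ],
  "xyz": [
    [0, 0, 0],
    [0, 0, 0],
    [0, 0, 0],
    [0, 0, 0],
    [0, 0, 0],
    [0, 0, 0],
    [0, 0, 0],
    [0, 0, 0]
  ],
  "gripper": [0, 0, 0, 0, 0, 0, 0, 0]
}}

```text
time: 42.35
ee_pos: [0.4363, 0.2981, 0.1087]
tcp_rot: [179.9, 0.1, 174.2]
wrist_force: [-0.1, -0.2, 6.7]
opening: 0.0385
```

Emit:
{"fn": "step_arm", "kwargs": {
  "dr": [
    [0, 0, 0],
    [0, 0, 0],
    [0, 0, 0],
    [0, 0, 0],
    [0, 0, 0],
    [0, 0, 0],
    [0, 0, 0],
    [0, 0, 0]
  ],
  "xyz": [
    [0, 0, -0.2],
    [0, 0, -0.6],
    [0, 0, -1.0],
    [0, 0, -1.4],
    [0, 0, -1.8],
    [0, 0, -2.1],
    [0, 0, -2.2],
    [0, 0, -2.2]
  ],
  "gripper": [0, 0, 0, 0, 0, 0, 0, 0]
}}

```text
time: 43.15
ee_pos: [0.436, 0.2979, 0.1957]
tcp_rot: [180.0, 0.0, 174.2]
wrist_force: [0.1, -0.6, -2.6]
opening: 0.0387
```

```bash
python3 - <<'E'
from plan import *
go(*rk(2),.195,181.94)
c=bot.camera('side'); overlay(c,[],'e1',(100,0,200,250),k=2)
t=bot.camera('top'); overlay(t,[],'e1t',(60,200,150,150),k=4)
E
```

```text
t 43.1 pos [0.436  0.2979 0.1957] rot [1.7998e+02 1.0000e-02 1.7420e+02] F [ 0.1 -0.6 -2.6] op 0.0387
xyz [-2.785 -8.256  0.015] dr [ 4.000e-04  1.000e-04 -1.351e-01]
```

View pics/e1.png

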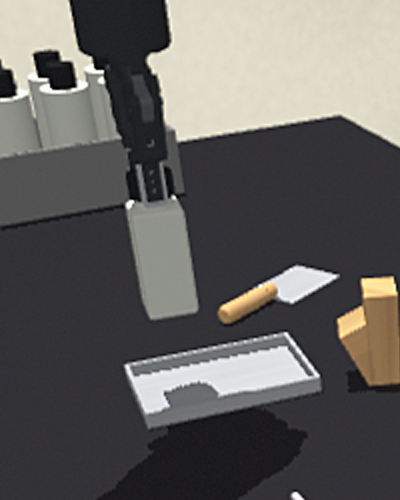

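View pics/e1t.png

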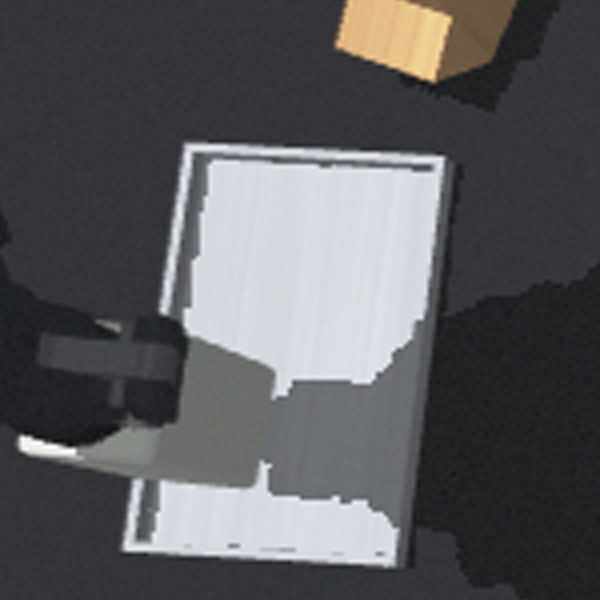

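Emit:
{"fn": "step_arm", "kwargs": {
  "dr": [
    [0, 0, 0],
    [0, 0, -0.02],
    [0, 0, -0.04],
    [0, 0, -0.06],
    [0, 0, -0.08],
    [0, 0, -0.1],
    [0, 0, -0.12],
    [0, 0, -0.135]
  ],
  "xyz": [
    [-0.09, -0.3, 0],
    [-0.28, -0.9, 0],
    [-0.55, -1.7, 0],
    [-0.83, -2.6, 0],
    [-1.12, -3.5, 0],
    [-1.41, -4.4, 0],
    [-1.7, -5.3, 0],
    [-1.96, -6.1, 0]
  ],
  "gripper": [0, 0, 0, 0, 0, 0, 0, 0]
}}

```text
time: 44.05
ee_pos: [0.4888, 0.0446, 0.1948]
tcp_rot: [-180.0, -0.1, -178.1]
wrist_force: [0.1, 0.1, -2.0]
opening: 0.0386
```

Emit:
{"fn": "step_arm", "kwargs": {
  "dr": [
    [0, 0, 0],
    [0, 0, 0],
    [0, 0, 0],
    [0, 0, 0],
    [0, 0, 0],
    [0, 0, 0],
    [0, 0, 0],
    [0, 0, 0]
  ],
  "xyz": [
    [-0.12, -0.7, 0],
    [-0.25, -1.3, 0],
    [-0.38, -1.8, 0],
    [-0.48, -2.1, 0],
    [-0.5, -2.24, 0],
    [-0.5, -2.24, 0],
    [-0.5, -2.24, 0],
    [-0.5, -2.24, 0]
  ],
  "gripper": [0, 0, 0, 0, 0, 0, 0, 0]
}}

```text
time: 44.85
ee_pos: [0.512, -0.041, 0.1953]
tcp_rot: [180.0, -0.0, -178.0]
wrist_force: [0.7, -0.5, -1.9]
opening: 0.0387
```

```bash
python3 - <<'E'
from plan import *
go(*rk(3),.1107,181.94)
c=bot.camera('side'); overlay(c,[],'e2',(230,80,150,220),k=3)
t=bot.camera('top'); overlay(t,[],'e2t',(270,160,120,150),k=4)
E
```

```text
t 44.9 pos [ 0.512  -0.041   0.1953] rot [ 1.7999e+02 -2.0000e-02 -1.7801e+02] F [ 0.7 -0.5 -1.9] op 0.0387
xyz [-0.062 -0.024  2.115] dr [ 0.0002 -0.0004  0.0009]
```

View pics/e2.png

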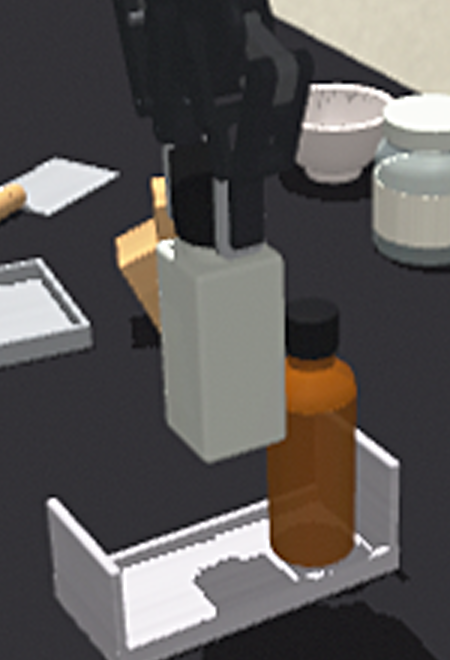

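View pics/e2t.png

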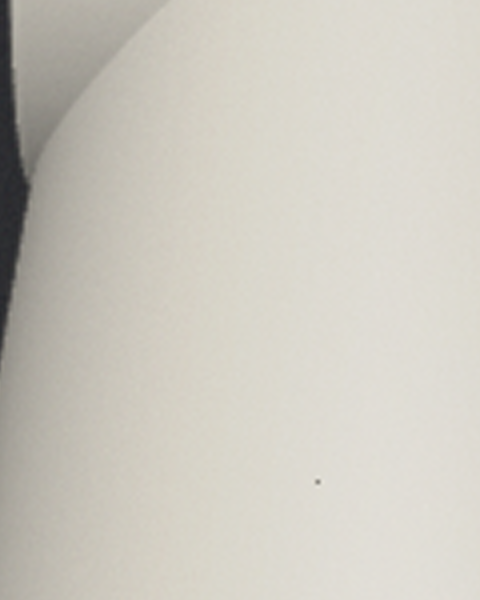

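Emit:
{"fn": "step_arm", "kwargs": {
  "dr": [
    [0, 0, 0],
    [0, 0, 0],
    [0, 0, 0],
    [0, 0, 0],
    [0, 0, 0],
    [0, 0, 0],
    [0, 0, 0],
    [0, 0, 0]
  ],
  "xyz": [
    [0, -0.02, 0.15],
    [-0.01, -0.02, 0.5],
    [-0.01, -0.02, 0.9],
    [-0.02, -0.02, 1.3],
    [-0.02, -0.02, 1.6],
    [-0.02, -0.02, 1.8],
    [-0.02, -0.02, 1.95],
    [-0.02, -0.02, 2.0]
  ],
  "gripper": [0, 0, 0, 0, 0, 0, 0, 0]
}}

```text
time: 45.75
ee_pos: [0.5129, -0.0425, 0.1147]
tcp_rot: [180.0, -0.0, -178.1]
wrist_force: [0.5, 0.2, -1.3]
opening: 0.0388
```

```bash
python3 - <<'E'
from plan import *
go(*rk(5),.1107,181.94)
c=bot.camera('side'); overlay(c,[],'e3',(230,80,150,220),k=3)
E
```

```text
t 45.8 pos [ 0.5129 -0.0425  0.1147] rot [ 1.7999e+02 -5.0000e-02 -1.7806e+02] F [ 0.5  0.2 -1.3] op 0.0388
xyz [-0.092  0.014  0.101] dr [ 0.0001 -0.0008 -0.0001]
```

View pics/e3.png

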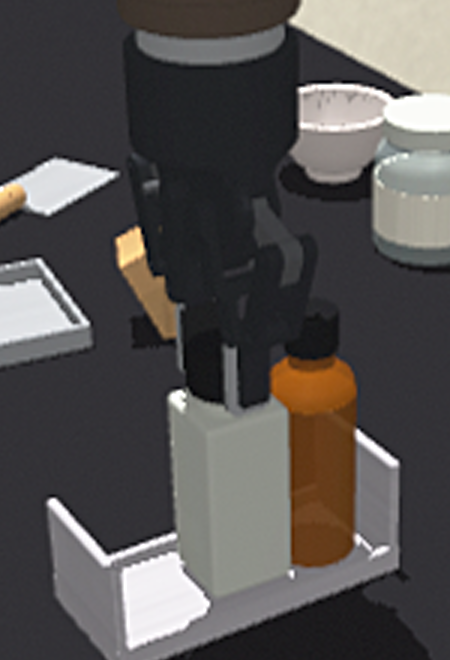

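Push up to x≈4.5 while lowering the last 4 mm.

Emit:
{"fn": "step_arm", "kwargs": {
  "dr": [
    [0, 0, 0],
    [0, 0, 0],
    [0, 0, 0],
    [0, 0, 0],
    [0, 0, 0],
    [0, 0, 0],
    [0, 0, 0],
    [0, 0, 0]
  ],
  "xyz": [
    [-0.01, 0.01, 0.02],
    [-0.03, 0.01, 0.04],
    [-0.04, 0.01, 0.06],
    [-0.05, 0.01, 0.08],
    [-0.06, 0.01, 0.09],
    [-0.07, 0.01, 0.1],
    [-0.08, 0.01, 0.11],
    [-0.08, 0.01, 0.11]
  ],
  "gripper": [0, 0, 0, 0, 0, 0, 0, 0]
}}

```text
time: 46.6
ee_pos: [0.5161, -0.042, 0.111]
tcp_rot: [180.0, -0.0, -178.1]
wrist_force: [-2.0, 0.3, 0.6]
opening: 0.0389
```

Emit:
{"fn": "step_arm", "kwargs": {
  "dr": [
    [0, 0, 0],
    [0, 0, 0],
    [0, 0, 0],
    [0, 0, 0],
    [0, 0, 0],
    [0, 0, 0],
    [0, 0, 0],
    [0, 0, 0]
  ],
  "xyz": [
    [0, 0, 0.01],
    [0, 0, 0.02],
    [0, 0, 0.03],
    [0, 0, 0.03],
    [0, 0, 0.03],
    [0, 0, 0.03],
    [0, 0, 0.03],
    [0, 0, 0.03]
  ],
  "gripper": [0, 0, 0, 0, 0, 0, 0, 0]
}}

```text
time: 47.4
ee_pos: [0.5165, -0.042, 0.111]
tcp_rot: [-180.0, 0.1, -178.1]
wrist_force: [-3.8, 0.1, 7.9]
opening: 0.0387
```

Emit:
{"fn": "step_arm", "kwargs": {
  "dr": [
    [0, 0, 0],
    [0, 0, 0],
    [0, 0, 0],
    [0, 0, 0],
    [0, 0, 0],
    [0, 0, 0],
    [0, 0, 0],
    [0, 0, 0]
  ],
  "xyz": [
    [0, 0, -0.03],
    [0, 0, -0.03],
    [0, 0, -0.03],
    [0, 0, -0.03],
    [0, 0, -0.5],
    [0, 0, -1.4],
    [0, 0, -2.3],
    [0, 0, -2.6]
  ],
  "gripper": [0.8, 1, 1, 1, 1, 1, 1, 1]
}}

```text
time: 48.2
ee_pos: [0.5172, -0.0421, 0.2173]
tcp_rot: [-180.0, 0.2, -178.1]
wrist_force: [0.8, -0.2, -0.4]
opening: 0.0852
```

```bash
python3 - <<'E'
from plan import *
c=bot.camera('side'); overlay(c,[('round_bottle',(*rk(53),.006,0),(0,0,255)),('square_bottle',(*rk(5),.006,1.9),(0,255,0))],'e4',(230,120,150,190),k=3)
print(tr(0)); go(.623,.231,.22,156.7)
o=bot.get_obs(); print(o['q'])
E
```

```text
(np.float64(0.4754), np.float64(0.2935))
t 48.2 pos [ 0.5174 -0.0421  0.2175] rot [-179.97    0.27 -178.06] F [-0.8 -0.5  1.5] op 0.0851
xyz [-2.87   6.735 -0.052] dr [0.0005 0.0047 0.4404]
[-4.65497800e+00  1.78244021e-01  3.57091960e+00  9.31220007e+01
  9.57001829e-04 -6.59075271e+00]
```

View pics/e4.png

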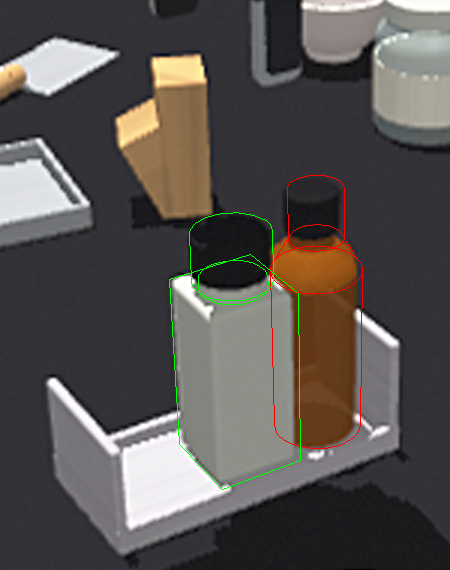

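```bash
python3 - <<'E'
from plan import *
t=bot.camera('top');c=bot.camera('side')
overlay(t,[('wedge',(.623,.231,0,-22.7),(0,0,255))],'f1t',(135,160,70,70),k=8)
overlay(c,[('wedge',(.623,.231,0,-22.7),(0,0,255))],'f1',(255,125,60,80),k=8)
go(.6193,.2325,.20,157.3)
E
```

```text
t 48.4 pos [ 0.5166 -0.0421  0.2135] rot [-1.8000e+02  2.0000e-02 -1.7806e+02] F [-0.2 -0.6  0.6] op 0.0858
xyz [-2.799  6.773  0.338] dr [0.0e+00 3.0e-04 4.3e-01]
```

View pics/f1t.png

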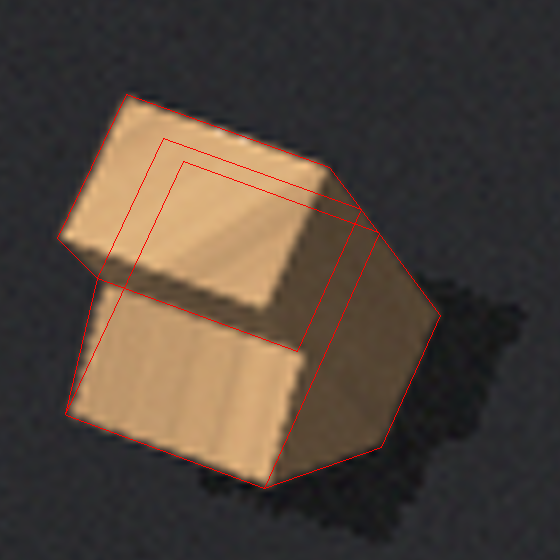

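View pics/f1.png

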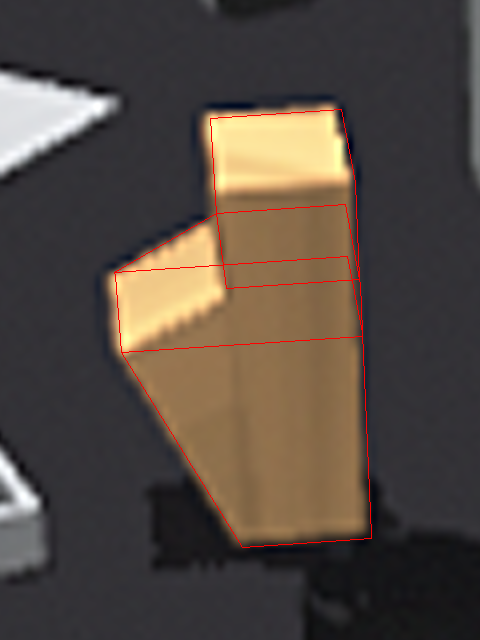

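Emit:
{"fn": "step_arm", "kwargs": {
  "dr": [
    [0, 0, 0.1],
    [0, 0, 0.2],
    [0, 0, 0.3],
    [0, 0, 0.43],
    [0, 0, 0.43],
    [0, 0, 0.43],
    [0, 0, 0.43],
    [0, 0, 0.43]
  ],
  "xyz": [
    [-0.4, 1.0, 0],
    [-0.9, 2.1, 0],
    [-1.35, 3.2, 0],
    [-1.8, 4.3, 0.1],
    [-2.2, 5.4, 0.3],
    [-2.65, 6.4, 0.34],
    [-2.8, 6.77, 0.34],
    [-2.8, 6.77, 0.34]
  ],
  "gripper": [1, 1, 1, 1, 1, 1, 1, 1]
}}

```text
time: 49.15
ee_pos: [0.6186, 0.2346, 0.1963]
tcp_rot: [-179.8, -0.2, 157.5]
wrist_force: [0.1, -0.9, -0.3]
opening: 0.0851
```

Emit:
{"fn": "step_arm", "kwargs": {
  "dr": [
    [0, 0, 0],
    [0, 0, 0],
    [0, 0, 0],
    [0, 0, 0],
    [0, 0, 0],
    [0, 0, 0],
    [0, 0, 0],
    [0, 0, 0]
  ],
  "xyz": [
    [0, 0, 0.2],
    [0, 0, 0.8],
    [0, 0, 1.5],
    [0, 0, 1.8],
    [0, 0, 1.8],
    [0, 0, 1.8],
    [0, 0, 1.8],
    [0, 0, 1.8]
  ],
  "gripper": [1, 1, 1, 1, 1, 1, 1, 1]
}}

```text
time: 49.95
ee_pos: [0.6195, 0.2325, 0.1295]
tcp_rot: [179.9, 0.1, 157.3]
wrist_force: [-0.2, 0.7, -0.3]
opening: 0.0858
```

```bash
python3 - <<'E'
from plan import *
go(.6193,.2325,.070,157.3)
c=bot.camera('side'); overlay(c,[],'f2',(230,60,120,150),k=4)
E
```

```text
t 50.0 pos [0.6195 0.2325 0.1295] rot [1.7993e+02 6.0000e-02 1.5729e+02] F [-0.2  0.7 -0.3] op 0.0858
xyz [ 0.006 -0.004  1.487] dr [ 0.0013  0.0011 -0.0001]
```

View pics/f2.png

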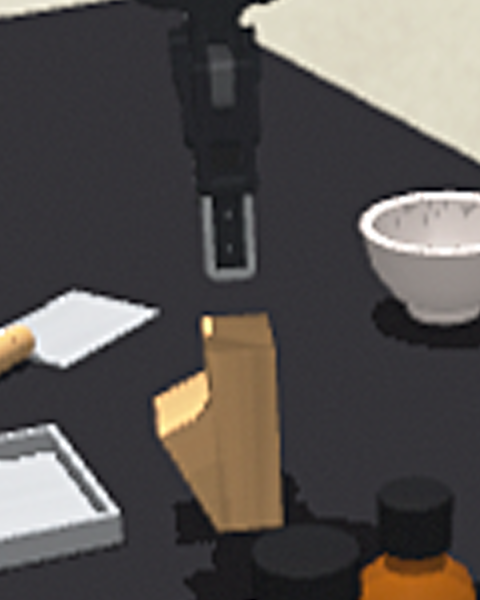

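Emit:
{"fn": "step_arm", "kwargs": {
  "dr": [
    [0, 0, 0],
    [0, 0, 0],
    [0, 0, 0],
    [0, 0, 0],
    [0, 0, 0],
    [0, 0, 0],
    [0, 0, 0],
    [0, 0, 0]
  ],
  "xyz": [
    [0, 0, 0.4],
    [0, 0, 1.0],
    [0, 0, 1.4],
    [0, 0, 1.49],
    [0, 0, 1.49],
    [0, 0, 1.49],
    [0, 0, 1.49],
    [0, 0, 1.49]
  ],
  "gripper": [1, 1, 1, 1, 0.8, 0.5, 0, 0],
  "squeeze": 60
}}

```text
time: 50.8
ee_pos: [0.6197, 0.2328, 0.07]
tcp_rot: [179.9, 0.1, 157.3]
wrist_force: [0.3, 0.7, 4.7]
opening: 0.0429
```

Emit:
{"fn": "step_arm", "kwargs": {
  "dr": [
    [0, 0, 0],
    [0, 0, 0],
    [0, 0, 0],
    [0, 0, 0],
    [0, 0, 0],
    [0, 0, 0],
    [0, 0, 0],
    [0, 0, 0]
  ],
  "xyz": [
    [0, 0, 0],
    [0, 0, 0],
    [0, 0, 0],
    [0, 0, 0],
    [0, 0, 0],
    [0, 0, 0],
    [0, 0, 0],
    [0, 0, 0]
  ],
  "gripper": [0, 0, 0, 0, 0, 0, 0, 0]
}}

```text
time: 51.6
ee_pos: [0.6197, 0.2328, 0.07]
tcp_rot: [179.9, 0.1, 157.3]
wrist_force: [0.4, 1.1, 6.1]
opening: 0.0432
```

Emit:
{"fn": "step_arm", "kwargs": {
  "dr": [
    [0, 0, 0],
    [0, 0, 0],
    [0, 0, 0],
    [0, 0, 0],
    [0, 0, 0],
    [0, 0, 0],
    [0, 0, 0],
    [0, 0, 0]
  ],
  "xyz": [
    [0, 0, -0.2],
    [0, 0, -0.7],
    [0, 0, -1.4],
    [0, 0, -2.1],
    [0, 0, -2.8],
    [0, 0, -3.4],
    [0, 0, -3.8],
    [0, 0, -3.9]
  ],
  "gripper": [0, 0, 0, 0, 0, 0, 0, 0]
}}

```text
time: 52.4
ee_pos: [0.6194, 0.2325, 0.227]
tcp_rot: [179.9, 0.1, 157.3]
wrist_force: [0.3, -0.6, -1.0]
opening: 0.0433
```

```bash
python3 - <<'E'
from plan import *
c=bot.camera('side'); overlay(c,[],'f3',(200,0,180,250),k=3)
go(*rk(-38),.230,181.94)
E
```

```text
t 52.5 pos [0.6194 0.2325 0.2261] rot [1.7993e+02 7.0000e-02 1.5729e+02] F [-0.6 -1.  -1.2] op 0.0428
xyz [ 0.702 -7.767 -0.107] dr [ 0.001   0.0014 -0.4301]
```

View pics/f3.png

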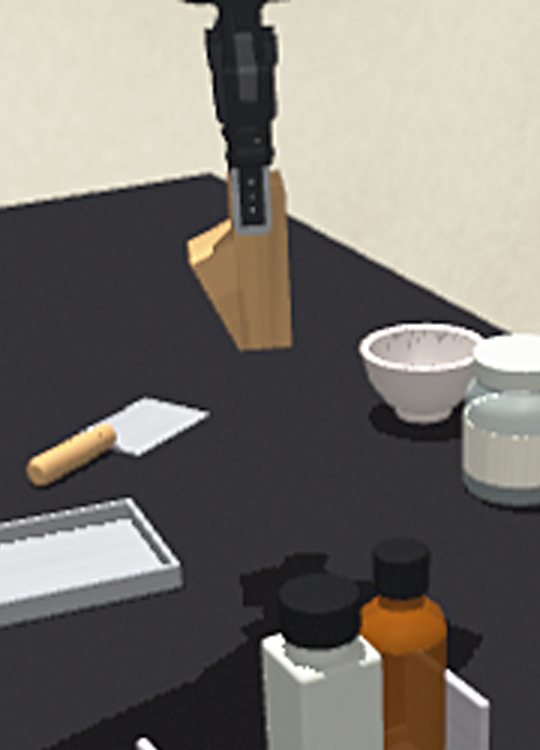

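```bash
python3 - <<'E'
from plan import *
t=bot.camera('top');c=bot.camera('side')
K=4
for th,x0 in(('square_bottle',4),('round_bottle',52)):
  regs={}
  for n,cc in(('top',t),('side',c)):
    r=bot.regions_of(cc,th)
    if r: regs[n]=(cc,cv2.resize(r[0]['region'].astype(np.uint8),None,fx=K,fy=K,interpolation=cv2.INTER_LINEAR)); print(th,n,r[0]['p'])
  for n,(cc,m) in regs.items():
    def cost(q): return (sil(cc,th,(*rk(q[0],q[1]),.006,RK[2]),K)!=m).sum()
    r=minimize(cost,[x0,0],method='Nelder-Mead',options=dict(initial_simplex=[[x0,0],[x0+4,0],[x0,4]])); print(n,np.round(r.x,1),r.fun/m.sum())
overlay(t,[('round_bottle',(*rk(51.5),.006,0),(0,0,255)),('square_bottle',(*rk(4),.006,1.9),(0,255,0))],'f4',(290,190,90,120),k=5)
go(*rk(-41),.230,181.94)
E
```

```text
square_bottle top 0.78
square_bottle side 0.84
top [ 4.3 -0.8] 0.060990309049708306
side [5.8 3. ] 0.08447474173662396
round_bottle top 0.77
round_bottle side 0.61
top [51.1 -1.3] 0.5588619159488384
side [52.6  3.8] 0.33548001126126126
t 52.8 pos [0.6187 0.2323 0.2233] rot [-1.7992e+02 -9.0000e-02  1.5730e+02] F [ 0.9  0.1 -1.5] op 0.0430
xyz [ 0.758 -7.787 -0.157] dr [-0.001  -0.0019 -0.4301]
```

View pics/f4.png

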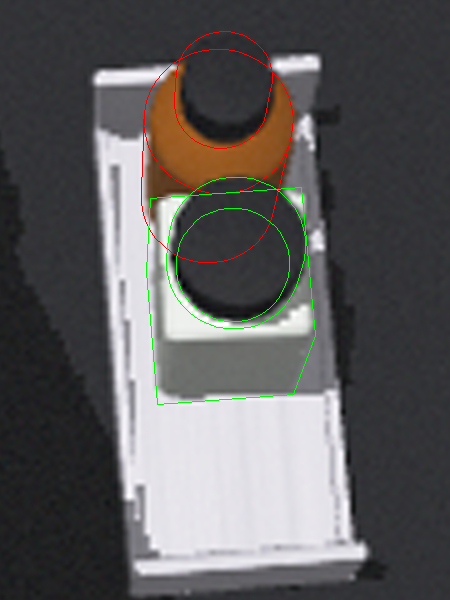

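Emit:
{"fn": "step_arm", "kwargs": {
  "dr": [
    [0, 0, -0.05],
    [0, 0, -0.1],
    [0, 0, -0.16],
    [0, 0, -0.22],
    [0, 0, -0.28],
    [0, 0, -0.34],
    [0, 0, -0.4],
    [0, 0, -0.43]
  ],
  "xyz": [
    [0.03, -0.3, -0.15],
    [0.09, -0.9, -0.15],
    [0.17, -1.7, -0.15],
    [0.26, -2.7, -0.15],
    [0.36, -3.7, -0.15],
    [0.46, -4.7, -0.15],
    [0.56, -5.7, -0.15],
    [0.64, -6.6, -0.15]
  ],
  "gripper": [0, 0, 0, 0, 0, 0, 0, 0]
}}

```text
time: 53.55
ee_pos: [0.4922, -0.0026, 0.2301]
tcp_rot: [-180.0, -0.0, -177.9]
wrist_force: [0.3, -1.1, -0.9]
opening: 0.043
```

```bash
python3 - <<'E'
from plan import *
go(*rk(-41),.230,181.94)
E
```

```text
t 53.5 pos [ 0.4922 -0.0026  0.2301] rot [-1.7999e+02 -5.0000e-02 -1.7794e+02] F [ 0.3 -1.1 -0.9] op 0.0430
xyz [ 0.577 -0.999  0.002] dr [-0.0001 -0.0008  0.0021]
```

Emit:
{"fn": "step_arm", "kwargs": {
  "dr": [
    [0, 0, 0],
    [0, 0, 0],
    [0, 0, 0],
    [0, 0, 0],
    [0, 0, 0],
    [0, 0, 0],
    [0, 0, 0],
    [0, 0, 0]
  ],
  "xyz": [
    [0.3, -0.5, 0],
    [0.52, -0.9, 0],
    [0.58, -1.0, 0],
    [0.58, -1.0, 0],
    [0.58, -1.0, 0],
    [0.58, -1.0, 0],
    [0.58, -1.0, 0],
    [0.58, -1.0, 0]
  ],
  "gripper": [0, 0, 0, 0, 0, 0, 0, 0]
}}

```text
time: 54.35
ee_pos: [0.4719, -0.0416, 0.2303]
tcp_rot: [180.0, -0.0, -178.0]
wrist_force: [0.0, 0.5, -1.7]
opening: 0.043
```

```bash
python3 - <<'E'
from plan import *
go(*rk(-41),.120,181.94)
c=bot.camera('side'); overlay(c,[('wedge',(*rk(-37),.160,1.94),(0,0,255))],'g1',(200,80,180,230),k=3)
E
```

```text
t 54.4 pos [ 0.4719 -0.0416  0.2303] rot [ 1.7999e+02 -4.0000e-02 -1.7802e+02] F [ 0.   0.5 -1.7] op 0.0430
xyz [ 0.034 -0.044  2.759] dr [ 0.0001 -0.0006  0.0007]
```

View pics/g1.png

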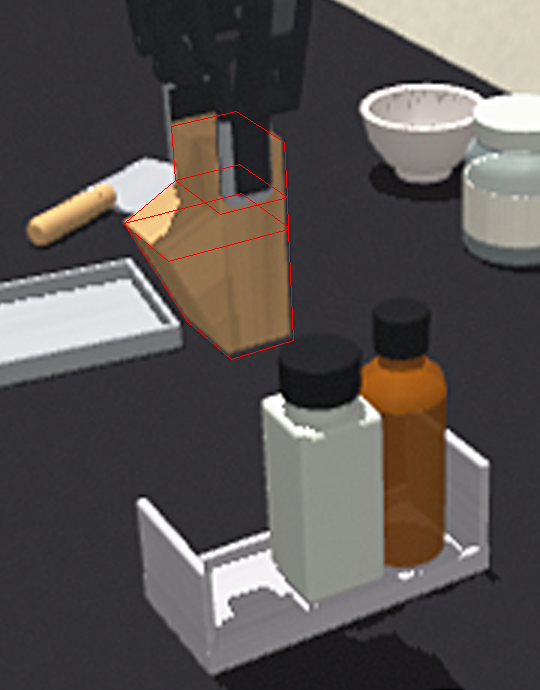

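Emit:
{"fn": "step_arm", "kwargs": {
  "dr": [
    [0, 0, 0],
    [0, 0, 0],
    [0, 0, 0],
    [0, 0, 0],
    [0, 0, 0],
    [0, 0, 0],
    [0, 0, 0],
    [0, 0, 0]
  ],
  "xyz": [
    [0.04, -0.04, 0],
    [0.04, -0.04, 0.2],
    [0.04, -0.04, 0.5],
    [0.04, -0.04, 0.9],
    [0.04, -0.04, 1.05],
    [0.04, -0.04, 1.05],
    [0.04, -0.04, 1.05],
    [0.04, -0.04, 1.05]
  ],
  "gripper": [0, 0, 0, 0, 0, 0, 0, 0]
}}

```text
time: 55.2
ee_pos: [0.4704, -0.0437, 0.1891]
tcp_rot: [-180.0, 0.0, -178.1]
wrist_force: [-0.6, 0.7, -2.2]
opening: 0.0428
```

```bash
python3 - <<'E'
from plan import *
go(*rk(-41),.120,181.94)
c=bot.camera('side'); overlay(c,[],'g2',(220,100,160,200),k=4)
E
```

```text
t 55.2 pos [ 0.4704 -0.0437  0.1891] rot [-1.8000e+02  3.0000e-02 -1.7806e+02] F [-0.6  0.7 -2.2] op 0.0428
xyz [-0.003  0.008  1.728] dr [-0.0001  0.0006 -0.0001]
```

View pics/g2.png

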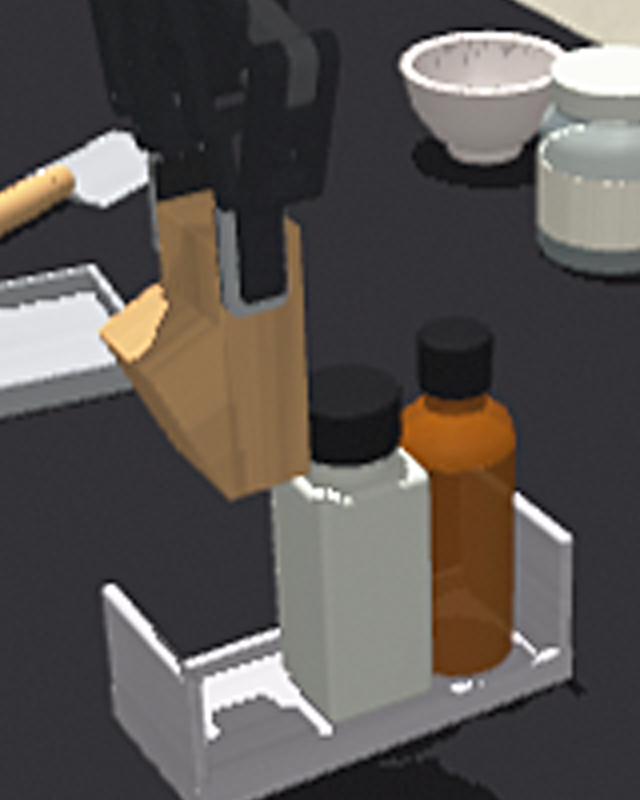

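Emit:
{"fn": "step_arm", "kwargs": {
  "dr": [
    [0, 0, 0],
    [0, 0, 0],
    [0, 0, 0],
    [0, 0, 0],
    [0, 0, 0],
    [0, 0, 0],
    [0, 0, 0],
    [0, 0, 0]
  ],
  "xyz": [
    [0, 0, 0.1],
    [0, 0, 0.25],
    [0, 0, 0.4],
    [0, 0, 0.55],
    [0, 0, 0.65],
    [0, 0, 0.7],
    [0, 0, 0.7],
    [0, 0, 0.7]
  ],
  "gripper": [0, 0, 0, 0, 0, 0, 0, 0]
}}

```text
time: 56.05
ee_pos: [0.4702, -0.0437, 0.1607]
tcp_rot: [180.0, -0.0, -178.1]
wrist_force: [0.1, -0.2, -0.4]
opening: 0.0432
```

```bash
python3 - <<'E'
from plan import *
go(*rk(-41),.090,181.94)
c=bot.camera('side'); overlay(c,[],'g3',(220,100,160,200),k=4)
E
```

```text
t 56.0 pos [ 0.4702 -0.0437  0.1607] rot [ 1.8000e+02 -1.0000e-02 -1.7806e+02] F [ 0.1 -0.2 -0.4] op 0.0432
xyz [-0.009  0.007  1.766] dr [ 0.     -0.0001 -0.    ]
```

View pics/g3.png

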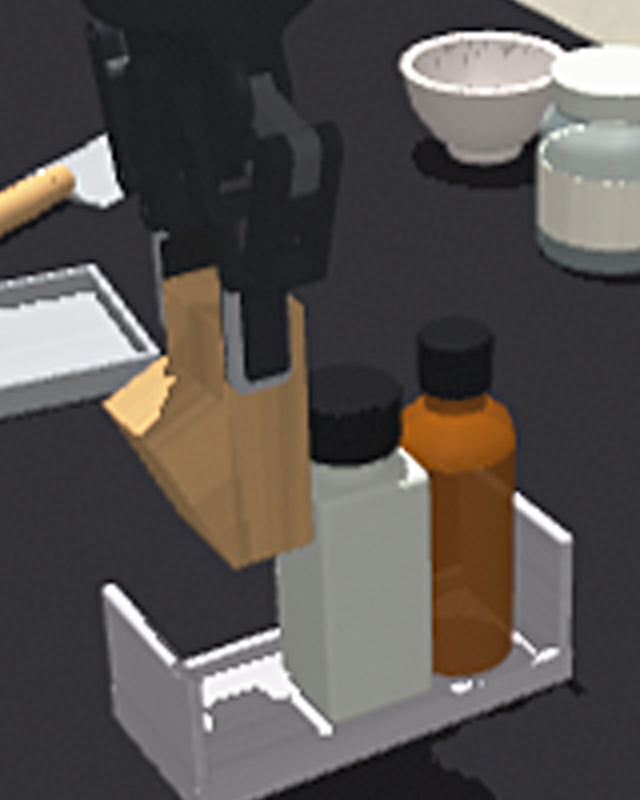

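Emit:
{"fn": "step_arm", "kwargs": {
  "dr": [
    [0, 0, 0],
    [0, 0, 0],
    [0, 0, 0],
    [0, 0, 0],
    [0, 0, 0],
    [0, 0, 0],
    [0, 0, 0],
    [0, 0, 0]
  ],
  "xyz": [
    [0, 0, 0.15],
    [0, 0, 0.4],
    [0, 0, 0.65],
    [0, 0, 0.9],
    [0, 0, 1.1],
    [0, 0, 1.3],
    [0, 0, 1.45],
    [0, 0, 1.5]
  ],
  "gripper": [0, 0, 0, 0, 0, 0, 0, 0]
}}

```text
time: 56.9
ee_pos: [0.4698, -0.0436, 0.0997]
tcp_rot: [180.0, -0.1, -178.1]
wrist_force: [0.1, -0.4, -1.9]
opening: 0.0431
```

```bash
python3 - <<'E'
from plan import *
go(*rk(-41),.090,181.94)
c=bot.camera('side'); overlay(c,[],'g4',(220,100,160,200),k=4)
E
```

```text
t 56.9 pos [ 0.4698 -0.0436  0.0997] rot [ 1.7999e+02 -7.0000e-02 -1.7806e+02] F [ 0.1 -0.4 -1.9] op 0.0431
xyz [-0.018  0.006  0.243] dr [ 0.0001 -0.0012 -0.0001]
```

View pics/g4.png

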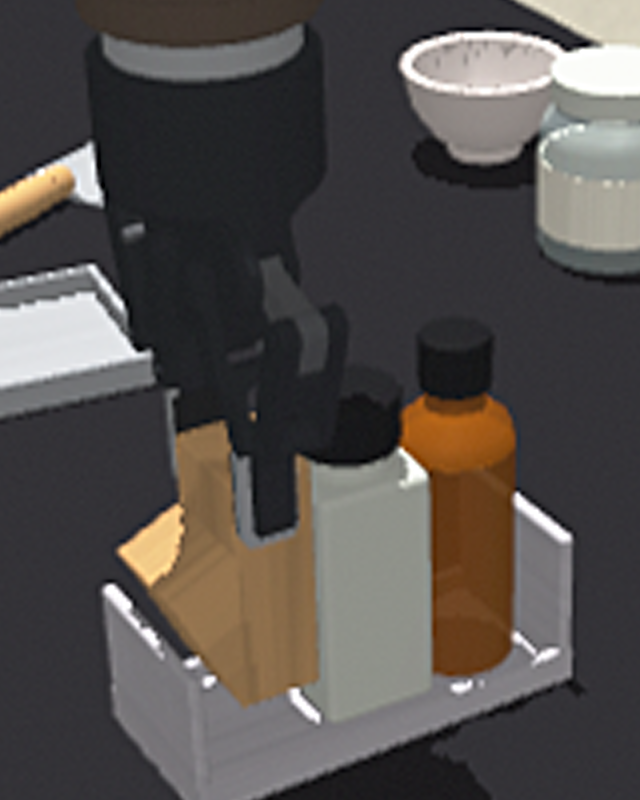

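Emit:
{"fn": "step_arm", "kwargs": {
  "dr": [
    [0, 0, 0],
    [0, 0, 0],
    [0, 0, 0],
    [0, 0, 0],
    [0, 0, 0],
    [0, 0, 0],
    [0, 0, 0],
    [0, 0, 0]
  ],
  "xyz": [
    [0, 0, 0.08],
    [0, 0.01, 0.16],
    [-0.01, 0.01, 0.24],
    [-0.02, 0.01, 0.31],
    [-0.03, 0.01, 0.37],
    [-0.04, 0.01, 0.42],
    [-0.06, 0.01, 0.46],
    [-0.07, 0.01, 0.5]
  ],
  "gripper": [0, 0, 0, 0, 0, 0, 0, 0]
}}

```text
time: 57.75
ee_pos: [0.4729, -0.0432, 0.0804]
tcp_rot: [180.0, -0.0, -178.1]
wrist_force: [-1.5, 0.7, -0.5]
opening: 0.0428
```

```bash
python3 - <<'E'
from plan import *
go(*rk(-37.3),.076,181.94)
c=bot.camera('side'); overlay(c,[],'g5',(220,100,160,200),k=4)
E
```

```text
t 57.8 pos [ 0.4729 -0.0432  0.0804] rot [ 1.8000e+02 -2.0000e-02 -1.7806e+02] F [-1.5  0.7 -0.5] op 0.0428
xyz [-0.033 -0.003  0.11 ] dr [ 0.     -0.0004 -0.0001]
```

View pics/g5.png

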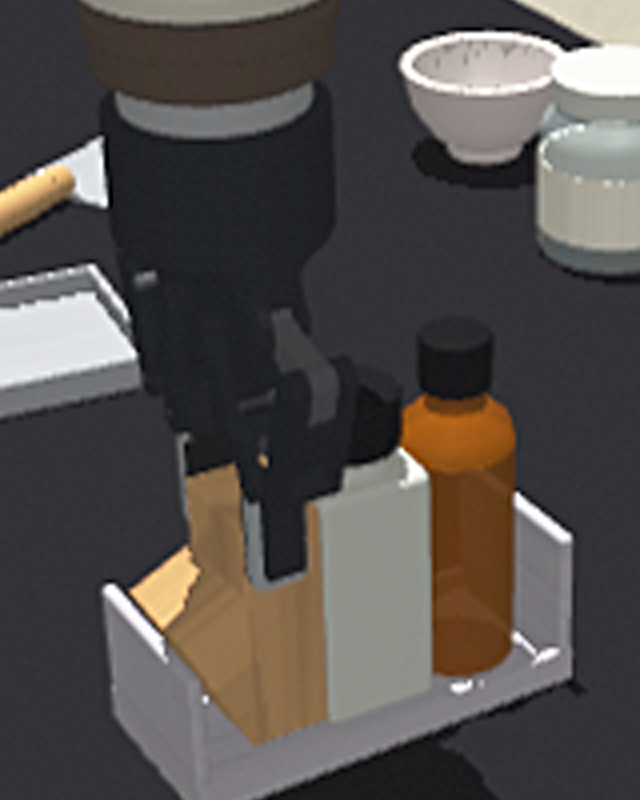

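Nearly home (4 mm left). Drive down the rest and a little more.

Emit:
{"fn": "step_arm", "kwargs": {
  "dr": [
    [0, 0, 0],
    [0, 0, 0],
    [0, 0, 0],
    [0, 0, 0],
    [0, 0, 0],
    [0, 0, 0],
    [0, 0, 0],
    [0, 0, 0]
  ],
  "xyz": [
    [-0.01, 0, 0.03],
    [-0.02, 0, 0.05],
    [-0.03, 0, 0.07],
    [-0.03, 0, 0.09],
    [-0.03, 0, 0.1],
    [-0.03, 0, 0.11],
    [-0.03, 0, 0.12],
    [-0.03, 0, 0.12]
  ],
  "gripper": [0, 0, 0, 0, 0, 0, 0, 0]
}}

```text
time: 58.6
ee_pos: [0.474, -0.0431, 0.076]
tcp_rot: [180.0, -0.0, -178.1]
wrist_force: [-4.6, 0.0, 4.3]
opening: 0.0434
```

Emit:
{"fn": "step_arm", "kwargs": {
  "dr": [
    [0, 0, 0],
    [0, 0, 0],
    [0, 0, 0],
    [0, 0, 0],
    [0, 0, 0],
    [0, 0, 0],
    [0, 0, 0],
    [0, 0, 0]
  ],
  "xyz": [
    [0, 0, 0.01],
    [0, 0, 0.02],
    [0, 0, 0.03],
    [0, 0, 0.03],
    [0, 0, 0.03],
    [0, 0, 0.03],
    [0, 0, 0.03],
    [0, 0, 0.03]
  ],
  "gripper": [0, 0, 0, 0, 0, 0, 0, 0]
}}

```text
time: 59.4
ee_pos: [0.4742, -0.0431, 0.0759]
tcp_rot: [180.0, 0.0, -178.1]
wrist_force: [-8.7, 1.3, 13.7]
opening: 0.0429
```

```bash
python3 - <<'E'
from plan import *
go(*rk(-37.3),.076,181.94)
c=bot.camera('side'); overlay(c,[],'g6',(220,100,160,200),k=4)
E
```

```text
t 59.4 pos [ 0.4742 -0.0431  0.0759] rot [ 1.8000e+02  4.0000e-02 -1.7806e+02] F [-8.7  1.3 13.7] op 0.0429
xyz [-0.001 -0.005 -0.001] dr [0.     0.0008 0.    ]
```

View pics/g6.png

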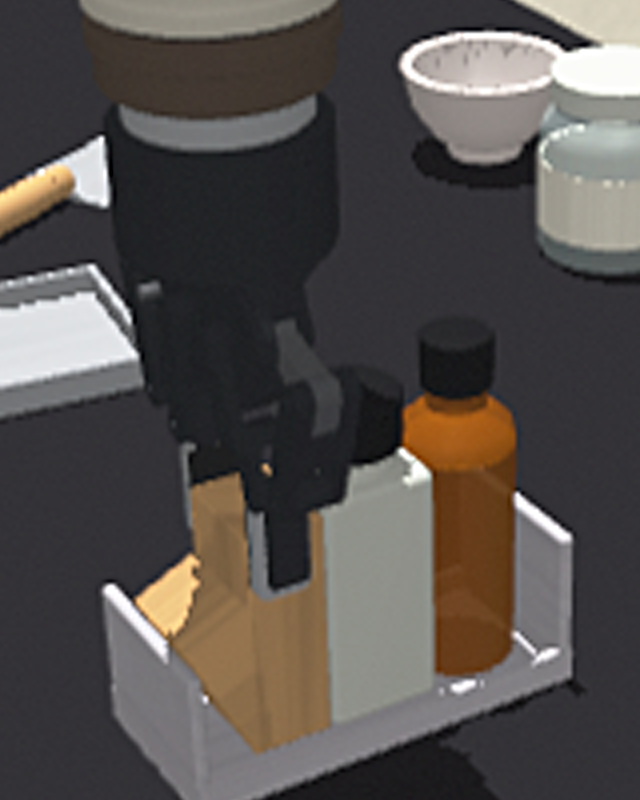

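Emit:
{"fn": "step_arm", "kwargs": {
  "dr": [
    [0, 0, 0],
    [0, 0, 0],
    [0, 0, 0],
    [0, 0, 0],
    [0, 0, 0],
    [0, 0, 0],
    [0, 0, 0],
    [0, 0, 0]
  ],
  "xyz": [
    [0.01, 0, 0.01],
    [0.01, 0, 0.02],
    [0.02, 0, 0.03],
    [0.02, 0, 0.03],
    [0.02, 0, 0.03],
    [0.02, 0, 0.03],
    [0.02, 0, 0.03],
    [0.02, 0, 0.03]
  ],
  "gripper": [0, 0, 0, 0, 0, 0, 0, 0]
}}

```text
time: 60.25
ee_pos: [0.4742, -0.043, 0.0759]
tcp_rot: [180.0, 0.2, -178.1]
wrist_force: [-8.3, 1.5, 20.6]
opening: 0.0429
```

Emit:
{"fn": "step_arm", "kwargs": {
  "dr": [
    [0, 0, 0],
    [0, 0, 0],
    [0, 0, 0],
    [0, 0, 0],
    [0, 0, 0],
    [0, 0, 0],
    [0, 0, 0],
    [0, 0, 0]
  ],
  "xyz": [
    [0, 0, -0.05],
    [0, 0, -0.07],
    [0, 0, -0.07],
    [0, 0, -0.07],
    [0, 0, -0.5],
    [0, 0, -1.4],
    [0, 0, -2.4],
    [0, 0, -3.2]
  ],
  "gripper": [0.8, 1, 1, 1, 1, 1, 1, 1]
}}

```text
time: 61.05
ee_pos: [0.4734, -0.0431, 0.2031]
tcp_rot: [180.0, 0.0, -178.1]
wrist_force: [0.7, -0.3, -0.0]
opening: 0.0851
```

```bash
python3 - <<'E'
from plan import *
go(.33,-.20,.28,181.94)
c=bot.camera('side'); overlay(c,[('wedge',(*rk(-33),.006,1.94),(0,0,255))],'h1',(230,130,140,180),k=4)
E
```

```text
t 61.0 pos [ 0.4734 -0.0431  0.2031] rot [ 1.8000e+02  3.0000e-02 -1.7806e+02] F [ 0.7 -0.3 -0. ] op 0.0851
xyz [ 3.715 -3.798 -1.924] dr [0.     0.0005 0.    ]
```

View pics/h1.png

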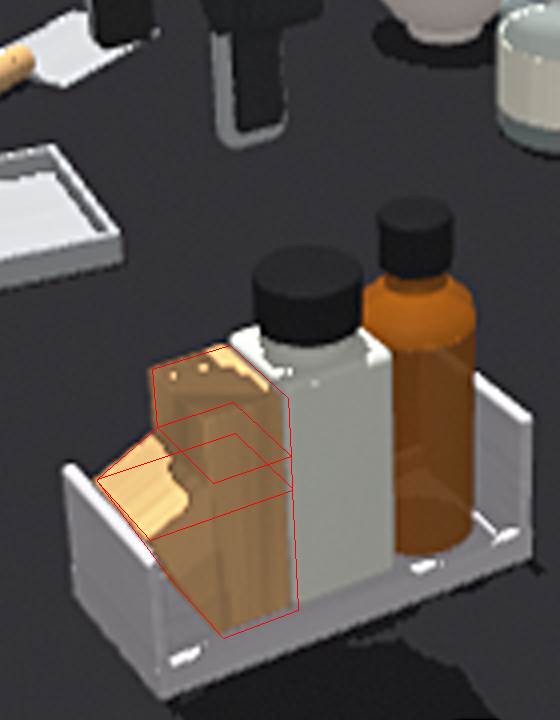

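Emit:
{"fn": "step_arm", "kwargs": {
  "dr": [
    [0, 0, 0],
    [0, 0, 0],
    [0, 0, 0],
    [0, 0, 0],
    [0, 0, 0],
    [0, 0, 0],
    [0, 0, 0],
    [0, 0, 0]
  ],
  "xyz": [
    [0, 0, -1.0],
    [0.4, 0.5, -1.9],
    [0.8, 1.7, -1.9],
    [1.2, 2.9, -1.9],
    [1.6, 4.1, -1.9],
    [2.0, 5.3, -1.9],
    [2.0, 6.0, -1.9],
    [2.0, 6.0, -1.9]
  ],
  "gripper": [1, 1, 1, 1, 1, 1, 1, 1]
}}

```text
time: 61.9
ee_pos: [0.3846, 0.1969, 0.2766]
tcp_rot: [180.0, -0.0, -177.8]
wrist_force: [0.7, -0.3, -1.1]
opening: 0.0855
```

```bash
python3 - <<'E'
from plan import *
o=bot.get_obs();print(o['time'],o['ee_pos'],o['qd'].round(1))
c=bot.camera('side'); save(c,'z')
t=bot.camera('top'); overlay(t,[('wedge',(*rk(-33),.006,1.94),(0,0,255)),('jar',(.444,-.280,.055,0),(0,0,255))],'zt',(280,180,270,170),k=3)
overlay(t,[('wedge',(*rk(-33),.006,1.94),(0,0,255)),('square_bottle',(*rk(6),.006,1.94),(0,255,0))],'zt2',(290,185,90,120),k=5)
E
```

```text
61.9 [0.38460619 0.19693678 0.27663984] [-3.9 -0.6 -0.4  1.1 -0.9 -4. ]
```

View pics/z.png

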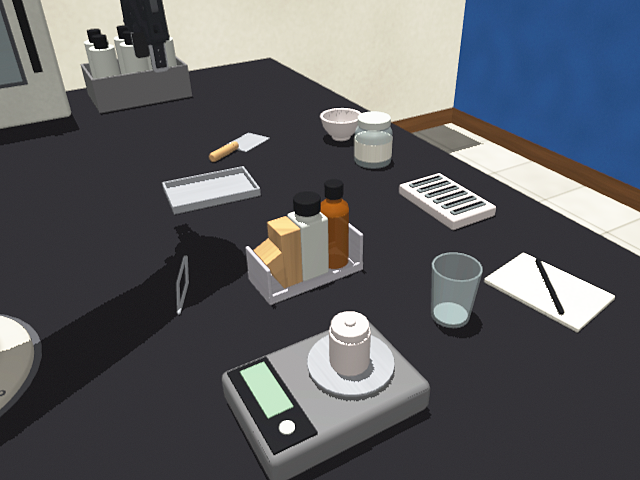

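View pics/zt.png

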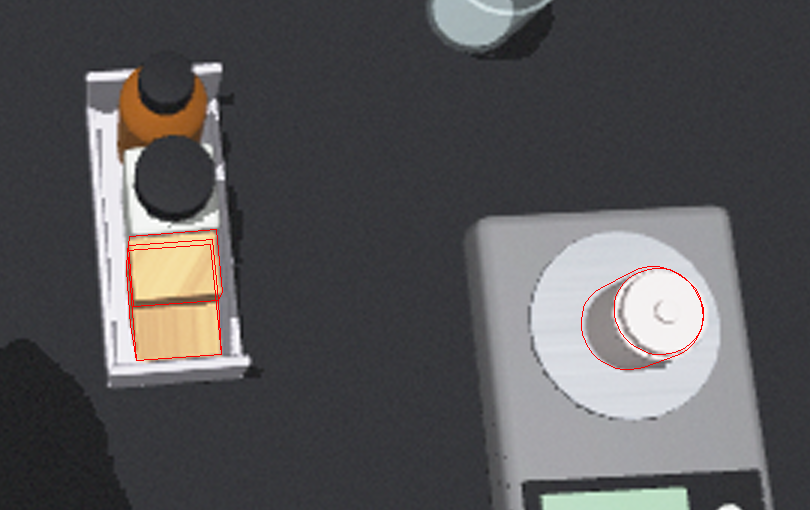

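View pics/zt2.png

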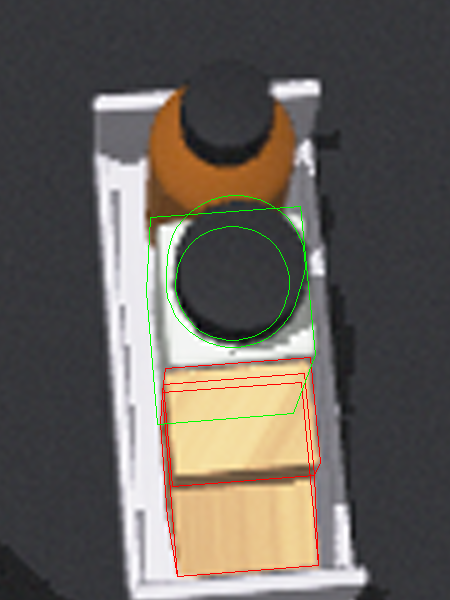

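```bash
python3 - <<'E'
from h import *
print(bot.job_done())
E
```

```text
the job is handed in; nothing more can be done
None
```

The job is done and handed in at about 62 s of the 144 s allowed.

**What I did**
- I stood both bottles upright in the side tray.
- I set the jar on the balance pan.
- I put the round bottle back at the far end of the rack, with the square one next to it, the same order as before.
- I drove the wedge into the gap at the near end.

**What the last checks showed**
- **Jar:** it stands within about 1–2 mm of the middle of the pan, judged by overlays in the side and top views.
- **Wedge:** it matches its home pose in both views (rack x about -33, foot at z = 6). When I pushed further down, the force rose to about 20 N and it moved no more.
- **Uprightness:** both bottles, the jar and the wedge all look upright in the last pictures, and the gripper is clear of everything.

**What went wrong or disagreed**
- On the first carry to the tray, the last joint reached the end of its range. The tool tilted about 2.4° while it held the square bottle, so I turned the gripper half a turn and carried on; nothing was dropped.
- The side and top cameras disagreed by a few mm on the bottles' positions in the rack.
- I did not confirm that the round bottle touches the far wall; 1–2 mm of play may remain in the row.

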